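# Put the reference weight on the balance with the tongs

## Task

Take the sprung tongs from their sloping rest, squeeze them to pick up the tallest of the three steel weights by its knob, and set it down gently and upright in the middle of the balance pan under the riser shelf, letting the tongs spring open to release it. Then put the tongs back in their rest as they were. Do not touch the weight with the fingers, and leave all the other things where they are.

Things in the scene. Friction and masses are not known exactly. Their poses are not given: they have to be found in the camera images.
- tongs: Loose steel sprung tongs, 100 mm long, 90 g. Origin midway between the jaws; +z runs along them to the handle end (legs hinged at z = 88, end at 92; jaw ends at -8); the jaws close along y; strips 14 mm wide in x. At the start they lie in the rest, the handle leaning 35 degrees from vertical to the rest's -x (robot) side: the tool comes down along them, tilted as they are
- tongs_grip (a point): Where to grip: midway between the legs at z = 54 of the tongs (ribs from z = 42 to 66; lower down the handle end would meet the gripper's body), pressing the legs from outside along y. Width over the legs there: 49 mm sprung open, 40 mm with the jaws shut on a 20 mm knob. Hold at about 45 mm to carry the tongs with open jaws; from 49 mm up they drop out
- tongs_left (a joint): Closing angle of one leg: 0 sprung open (45 mm between the jaws), 0.14 with both legs round a 20 mm knob (jaws then parallel), stop at 0.19. 1 mm less width at the grip shuts the jaws 2.6 mm. The spring pushes back about 6 N per leg at the grip when open, 11 N at 40 mm wide. Jaw pads 16 mm long, 12 mm wide
- tongs_right (a joint): The same for the other leg
- rest: Fixed black sloping rest, base 130 x 90 mm; origin on the table under the jaws of the resting tongs, x away from the robot at yaw 0. A plate on the robot's side of the tongs leans 35 degrees with them: 90 mm wide near the jaws, then 36 mm wide to 81 mm from the jaw centre, so fingers pass beside it. A ledge stops the jaw ends; cheeks 80 mm apart flank the jaws up to 17 mm from their centre
- rest_place (a point): Point 40 mm above the rest's origin: where the tongs' origin lies when they are in the rest. Lift them out straight up or along their length; let go a few mm above the ledge they slide down onto it
- weight_large: The tallest weight, loose, plain steel, 52 mm high, about 220 g; origin at the centre of its underside, z up. Body 32 mm across and 30 mm high, neck 14 mm across, knob 20 mm across from 38 to 52 mm
- large_knob (a point): Centre of that weight's knob, 45 mm above its underside
- weight_medium: The same shape, 41 mm high; origin at the centre of its underside; to be left alone
- weight_small: The same shape, 31 mm high; origin at the centre of its underside; to be left alone
- tray: Fixed wooden board 130 x 140 mm, 12 mm thick, origin at the centre of its underside; the three weights stand on it, about 80 mm apart, in any order
- balance: Fixed white bench balance; origin on the table under the pan's centre, x away from the robot at yaw 0; case from x = -125 to 75 mm, 150 mm wide, 44 mm high
- pan (a point): Centre of the top of the round steel pan, 110 mm across, 55 mm above the table; axes as the balance's
- riser: Fixed grey shelf over the rear half of the balance, origin and axes as the balance's, open to -x (the robot): come in from there, tilted. Board underside 180 mm above the table, from x = -10 mm (just in front of the pan's centre) to 60 mm, 260 mm wide; a black case 200 mm wide fills x = -7 to 57 mm on it up to 251 mm; posts at y = -120 and 120 mm, x = 27 to 53 mm
- filter_cassette: White filter cassette, 36 mm across, 24 mm high, loose; origin under its centre; to be left alone
- wooden_box: Small wooden box 45 x 60 x 30 mm, loose; origin under its centre; to be left alone
- jar: Jar 46 mm across, 50 mm high, loose; origin under its centre; to be left alone
- tape_roll: Grey roll of tape 56 mm across, 19 mm high, loose; origin under its centre; to be left alone
Mind the look-alikes: they are no part of the job. Of the things shaped like the tongs, the steel one is meant.

How it is judged (in metres and radians):
On the way, in this order (a step that is already met when the one before it is completed fails the run):
1. the tallest weight is lifted clear of the tray in the tongs (z of weight_large in the frame of tray above 0.03 m and contact force between weight_large and tongs above 0.5 N and distance of tongs from where it was at the start of the episode above 0.05 m), for 0.2 s.
2. the weight stands on the pan, released from the tongs, while the tongs are still away from the rest (horizontal distance between weight_large and pan below 0.02 m and z of weight_large in the frame of pan between -0.004 and 0.004 m and angle between weight_large's own z axis and vertical below 0.1 rad and contact force between weight_large and tongs below 0.05 N and contact force between weight_large and balance above 0.3 N and distance between tongs and rest_place above 0.05 m), for 0.2 s.
At the end, for the whole second after the job is handed in: The tallest weight stands upright (within 6 degrees) on the pan, its centre within 20 mm of the pan's, free of the tongs; the tongs lie still in their rest, jaw centre within 15 mm of its place there, leaning 26 to 44 degrees, jaw line within 11 degrees of the rest's y (horizontal distance between weight_large and pan below 0.02 m and z of weight_large in the frame of pan between -0.004 and 0.004 m and angle between weight_large's own z axis and vertical below 0.1 rad and contact force between weight_large and tongs below 0.05 N and contact force between weight_large and balance above 0.3 N and distance between tongs and rest_place below 0.015 m and angle between the y axis of tongs and the y axis of rest, either way round below 0.2 rad and angle between tongs's own z axis and vertical between 0.45 and 0.77 rad and linear speed of each of weight_large, tongs below 0.02 m/s); the robot touches nothing.
It fails at once if the robot's fingers or arm touch the tallest weight (contact force between weight_large and the fingers above 0.5 N or contact force between weight_large and the arm above 0.5 N).
It fails at once if the weight is tipped over (more than 40 degrees) (angle between weight_large's own z axis and vertical above 0.7 rad).
It fails at once if the weight is pressed on the pan with over 30 N (contact force between weight_large and balance above 30 N).
It fails at once if the weight falls freely onto the pan from more than about 6 mm (horizontal distance between weight_large and pan below 0.08 m and linear speed of weight_large above 0.35 m/s and contact force between weight_large and tongs below 0.05 N).
It fails at once if another thing is moved by more than 20 mm (distance of any of weight_medium, weight_small, filter_cassette, wooden_box, jar, tape_roll from where it was at the start of the episode above 0.02 m).
It also fails if it takes over 72 s, if anything falls off the work surface, if the arm or the gripper's body presses on something with over 40 N, if the wrist force passes 120 N, or if a joint passes its speed limit or range.

## Robot

A 6-joint arm with a two-finger parallel gripper is mounted at the origin on the work surface. World frame = base frame: x ahead of the robot, y to its left, z up, the work surface at z = 0. Lengths are in mm, angles in rad, forces in N, time in s.
With the tool pointing down it reaches from about 275 to 1000 mm from the base axis. Payload 8.4 kg.
Tool frame: the origin (TCP) lies midway between the tips of the shut fingers; the grasp point (between the pads) lies 19 mm behind it; z points along the fingers, y is the direction in which the jaws open and shut (so a half turn about z gives the same grasp; the last joint's range is limited). The gripper opens to 85 mm and grips with 20 to 120 N. Pads are 22 mm wide; open, the fingers measure 114 mm over their backs; the gripper's body (76 mm by 85 mm) begins 54 mm behind the grasp point. The pads swing forward as they close: fully open they stand 13 mm farther back than shut.
Start: joints at [1.146, 0.353, 1.633, -0, 1.155, -0.002], TCP at [256.446, 569.968, 231.281] pointing down, gripper open.
Joint ranges: [-2.63, 2.63], [-0.92, 2.1], [0.06, 2.66], [-1.3, 4.44], [0, 2.69], [-3.02, 3.02]. Speed limits (rad/s): [2.22, 2.22, 2.79, 3.14, 3.14, 3.14].

## Interface

Orientations are given as [roll, pitch, yaw] about the fixed x, y, z axes, in that order (R = Rz(yaw) Ry(pitch) Rx(roll)).
In Python, from rig import r gives the robot as it stands.
- The arm moves only by the tool play_rows, never from a script. Its argument "moves" is a list of rows, each a list of 3 entries, a list of its own where there are three numbers: the turn, a rotation vector about the tool's x, y, z in degrees, then the shift along the tool's x, y, z in mm, then the opening, from 0 (shut) to 1 (fully open). A call has 1 to 20 rows; each row is the pose to reach, as a shift and turn from the pose measured when the call began, along the tool's axes at that moment; what a row does not reach only later rows make up. A row lasts 1/10 s, in which the tool goes at most 50 mm and 8.59 degrees, less where a joint would pass 70% of its speed; a pose out of reach is approached as far as the arm can. A call with a gripper value outside its range is refused whole. The fingers move at their own pace and stop on an object; "newtons" is the grip in N (left out, the last holds). Time passes only in rows, so rows that repeat a pose let the fingers close. It gives the time, the measured TCP pose, the force and the opening at its end, in the units of the state.
- r.sense(): the state, without advancing time (a new reading comes with each control period).
- r.grab_frame(name): name is "scene" or "top" or "wrist"; returns a dict with "color" (384x512x3 uint8, red, green, blue), "K" (3x3 intrinsics, pixels), "rvec" (rotation vector, rad) and "tvec" (3), from world to camera coordinates, as OpenCV has them; the wrist camera has in their place "T_tool_cam" (4x4, takes a point from camera to tool coordinates, whose origin is the TCP and whose axes are the flange's). Camera axes: x right, y down, z forward; pixel columns grow to the right and rows downward; lengths in mm; the calibration is good to about 2 mm. A picture is of the moment at which its call begins: read the wrist's pose just before it. There is no depth.
- r.sign_off(): hands the job in, once; it reports no verdict.
Trained networks look in a picture, given as the dict that the camera call returned (one of the last four; its "shot" number tells which), for a name from the list of things; names that differ only in an ending like _2 or _b are one class to them, and where a whole thing is asked for, a point or a joint stands for the part that bears it (a point fixed in the world has none). Each returns a list of dicts, best first, with "conf" (0 to 1); they miss things now and then, are a little off and sometimes report something else, mostly with a low value. They report only what shows in the picture. A call takes as long as a camera call. They do not tell look-alikes from the thing itself.
- r.silhouettes(picture, name): "mask" (384x512 bool, what is visible of it) and "location" ([column, row] in pixels, amid what is visible of it).
The state is a dict: "clock": time; "qpos": joint angles; "qvel": joint speeds; "joint_efforts": joint torques, N m; "eef_pos": TCP position; "tcp_rot": TCP orientation; "contact_force": force on the tool from outside, world axes, zero at the start; "wrist_torque": the same for the moment, N m; "opening": opening from 0.0 (shut) to 1.0 (fully open).
Only numpy, scipy, OpenCV 4.12 (cv2) and the standard library are available. Lean on these libraries where they do the work, as an engineer would, in place of code of your own. Each camera call takes 0.05 s, during which the arm holds its last target.

## Working session

There is one attempt and no reset: what is moved stays moved. The work goes in short steps, Python scripts to look and compute and a tool call to move; the robot and the scene stay as the last step left them, time stands still between calls to the robot, and variables do not carry over. Pictures are saved under pics/ and viewed, and the job is handed in when it is done.

Besides the shell and the picture viewer there is one more tool, called after ">>>" by a JSON object that holds its "op" and its "data". play_rows: Moves the arm, as the interface text tells. Its arguments: {"type":"object","properties":{"moves":{"type":"array"},"newtons":{"type":"number"}},"required":["moves"]}

```bash
ls; mkdir -p pics; python3 - <<'E'
from rig import r
import cv2, numpy as np
print(r.sense())
for n in ["scene","top","wrist"]:
    f=r.grab_frame(n)
    cv2.imwrite(f"pics/{n}0.png",f["color"][:,:,::-1])
    print(n,f["K"].tolist(),f.get("rvec"),f.get("tvec"),f.get("T_tool_cam"),f["shot"])
E
```

```text
pics
{'clock': 0.0, 'qpos': array([ 1.14560815e+00,  3.53675084e-01,  1.63415019e+00, -1.43203947e-05,
        1.15519225e+00, -2.42927835e-03]), 'qvel': array([-0.00045821, -0.0010965 ,  0.00124091, -0.00083489, -0.00070933,
        0.00248447]), 'joint_efforts': array([ 2.94370693e-06, -6.05258489e+01, -3.42074454e+01, -3.66763823e-05,
        9.49924404e-03,  1.15246965e-05]), 'eef_pos': array([256.24455315, 569.52430123, 230.5379882 ]), 'tcp_rot': array([-3.14016776e+00,  9.63164896e-06,  2.71883955e+00]), 'contact_force': array([ 0.16760538, -0.35532795, -0.76888154]), 'wrist_torque': array([-0.02054024, -0.02183191, -0.00893953]), 'opening': 1.001259236896015}
scene [[355.7476648223845, 0.0, 259.2033478336849], [0.0, 355.7476648223845, 187.0620663490015], [0.0, 0.0, 1.0]] [ 2.44988055  0.87868272 -0.2553    ] [-363.31863208 -262.31781387 1185.25858963] None 1
top [[461.8142385031661, 0.0, 254.59045803487464], [0.0, 461.8142385031661, 185.36204092203337], [0.0, 0.0, 1.0]] [ 2.18161268 -2.14083803  0.1426138 ] [ -80.78766633  542.91442251 1434.25319593] None 2
wrist [[299.602194276359, 0.0, 257.66774716498753], [0.0, 299.602194276359, 192.55243015301943], [0.0, 0.0, 1.0]] None None [[ 9.03019905e-04 -9.60641637e-01 -2.77789183e-01  7.03834784e+01]
 [ 9.99999461e-01  7.24983153e-04  7.43622964e-04  3.47835376e-01]
 [-5.12962704e-04 -2.77789705e-01  9.60641773e-01 -1.43250930e+02]
 [ 0.00000000e+00  0.00000000e+00  0.00000000e+00  1.00000000e+00]] 3
```

View pics/scene0.png

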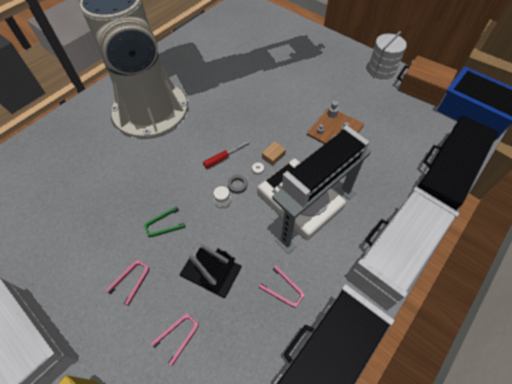

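View pics/top0.png

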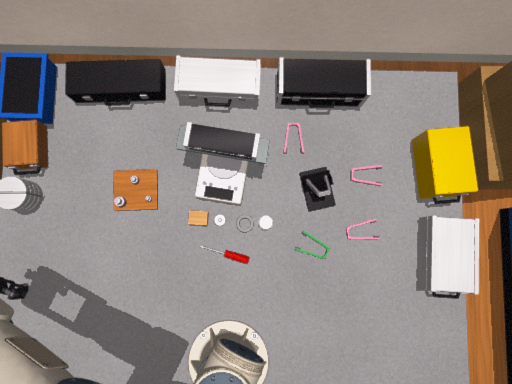

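View pics/wrist0.png

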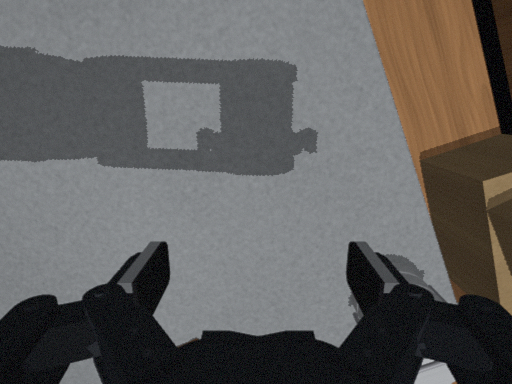

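```bash
cat > h.py <<'E'
from rig import r
import cv2, numpy as np
from scipy.spatial.transform import Rotation as R
def save(f,name,crop=None,s=1):
    im=f["color"][:,:,::-1].copy() if isinstance(f,dict) else f
    if crop: x0,y0,x1,y1=crop; im=im[y0:y1,x0:x1]
    if s!=1: im=cv2.resize(im,None,fx=s,fy=s,interpolation=cv2.INTER_CUBIC)
    cv2.imwrite("pics/"+name,im)
def tcp(st=None):
    st=st or r.sense(); T=np.eye(4); T[:3,:3]=R.from_euler('xyz',st['tcp_rot']).as_matrix(); T[:3,3]=st['eef_pos']; return T
def cam(f,Tt=None):
    """world->cam 4x4"""
    if "T_tool_cam" in f and f["T_tool_cam"] is not None: return np.linalg.inv(Tt@np.array(f["T_tool_cam"]))
    T=np.eye(4);T[:3,:3]=R.from_rotvec(np.ravel(f["rvec"])).as_matrix();T[:3,3]=np.ravel(f["tvec"]);return T
def proj(f,P,Tt=None):
    W=cam(f,Tt);p=np.atleast_2d(P)@W[:3,:3].T+W[:3,3];q=p@np.array(f["K"]).T;return q[:,:2]/q[:,2:]
def back(f,uv,z,Tt=None):
    W=np.linalg.inv(cam(f,Tt));uv=np.atleast_2d(uv);d=np.c_[uv,np.ones(len(uv))]@np.linalg.inv(np.array(f["K"])).T@W[:3,:3].T
    o=W[:3,3];return o+d*((z-o[2])/d[:,2])[:,None]
E
python3 - <<'E'
from h import *
names={"rest":20,"tongs":60,"tray":12,"balance":44,"riser":180,"weight_large":26,"weight_medium":20,"weight_small":15,"filter_cassette":12,"wooden_box":15,"jar":25,"tape_roll":10}
for n in ["top","scene"]:
    f=r.grab_frame(n)
    for k,z in names.items():
        for d in r.silhouettes(f,k)[:4]:
            m=d["mask"]; ys,xs=np.nonzero(m)
            print(n,k,round(d["conf"],2),np.round(d["location"],1),m.sum(),(xs.min(),xs.max(),ys.min(),ys.max()),back(f,d["location"],z)[0].round(0))
    if n=="top": save(f,"top_tray.png",(90,110,290,250),4); save(f,"top_rest.png",(280,150,350,220),8)
    else: save(f,"sc_tray.png",(200,80,390,260),4); save(f,"sc_rest.png",(170,230,260,300),8)
E
```

```text
top rest 0.7 [316.5 188.7] 1008 (np.int64(300), np.int64(334), np.int64(167), np.int64(211)) [ 539. -270.   20.]
top rest 0.64 [135.7 189.1] 1569 (np.int64(114), np.int64(158), np.int64(169), np.int64(210)) [527. 309.  20.]
top tongs 0.69 [315.8 188.8] 1052 (np.int64(300), np.int64(334), np.int64(168), np.int64(211)) [ 534. -262.   60.]
top tongs 0.64 [317.3 191.7] 206 (np.int64(306), np.int64(330), np.int64(176), np.int64(196)) [ 525. -266.   60.]
top tongs 0.63 [363.  168.2] 152 (np.int64(351), np.int64(380), np.int64(166), np.int64(185)) [ 602. -410.   60.]
top tongs 0.61 [298.7 134.6] 127 (np.int64(285), np.int64(303), np.int64(123), np.int64(152)) [ 706. -207.   60.]
top tray 0.9 [134.2 187.3] 1537 (np.int64(114), np.int64(157), np.int64(169), np.int64(210)) [533. 317.  12.]
top balance 0.84 [220.7 180. ] 2112 (np.int64(195), np.int64(247), np.int64(154), np.int64(204)) [558.  37.  44.]
top riser 0.95 [222.9 141.3] 2505 (np.int64(177), np.int64(268), np.int64(124), np.int64(165)) [653.  25. 180.]
top filter_cassette 0.58 [216.4 218.4] 100 (np.int64(214), np.int64(225), np.int64(
[... 1780 characters left out ...]
ight_small 0.42 [322.  127.1] 30 (np.int64(318), np.int64(323), np.int64(126), np.int64(133)) [495. 282.  15.]
scene filter_cassette 0.47 [258.1 170.1] 105 (np.int64(252), np.int64(263), np.int64(163), np.int64(174)) [443.  29.  12.]
scene wooden_box 0.67 [272.  153.4] 342 (np.int64(262), np.int64(284), np.int64(143), np.int64(165)) [438. 101.  15.]
scene wooden_box 0.62 [335.8 108.3] 140 (np.int64(328), np.int64(338), np.int64(101), np.int64(117)) [484. 378.  15.]
scene jar 0.61 [220.8 197. ] 313 (np.int64(214), np.int64(230), np.int64(187), np.int64(208)) [ 427. -112.   25.]
scene tape_roll 0.57 [238.6 182. ] 227 (np.int64(228), np.int64(247), np.int64(175), np.int64(193)) [425. -37.  10.]
```

View pics/top_tray.png

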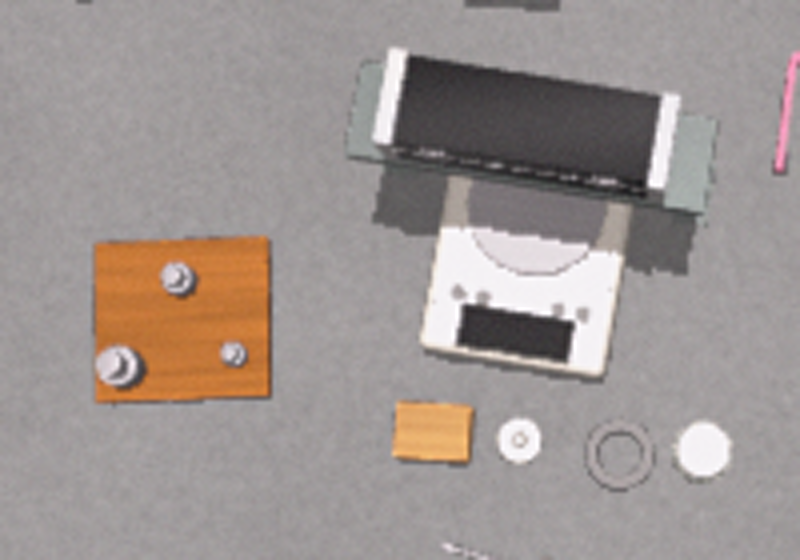

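View pics/top_rest.png

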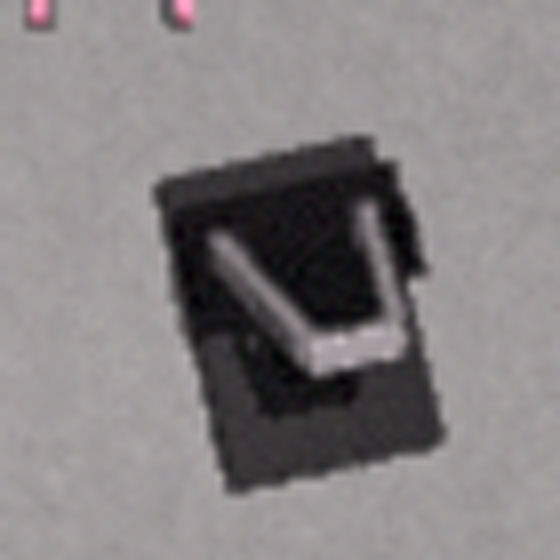

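View pics/sc_rest.png

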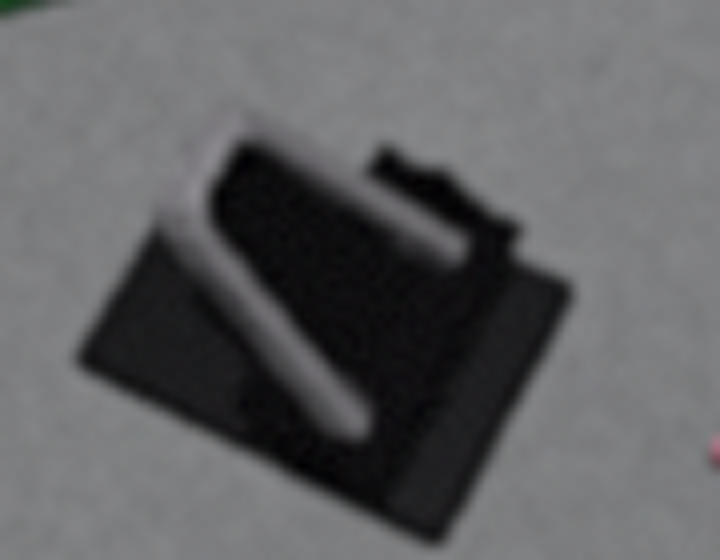

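View pics/sc_tray.png

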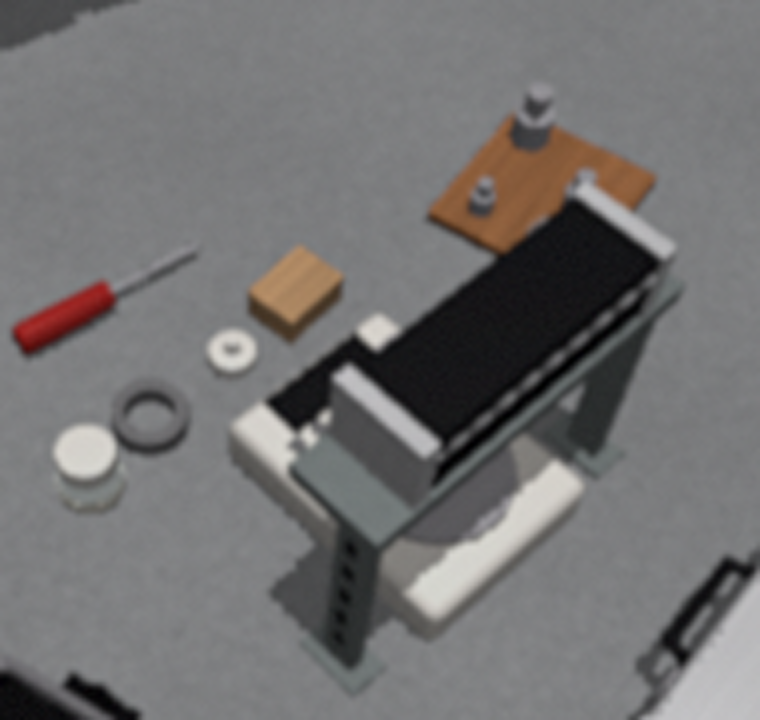

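```bash
python3 - <<'E'
from h import *
from scipy.optimize import least_squares
t=r.grab_frame("top"); s=r.grab_frame("scene")
# tongs/rest
tb=np.array([[155,185],[445,440],[230,492]])/8+[280,150]
sb=np.array([[80,360],[570,290],[440,545]])/8+[170,230]
# tongs: left jaw end,right jaw end, bar mid
tt=np.array([[215,240],[368,205],[355,348]])/8+[280,150]
ss=np.array([[455,250],[350,425],[205,165]])/8+[170,230]
def rz(a): return R.from_euler('z',a).as_matrix()
def res(p):
    x,y,a,c=p; M=rz(a); L=M@R.from_euler('y',-np.deg2rad(35)).as_matrix()
    B=lambda u,v:np.array([x,y,6])+M@[c+u,v,0]
    T=lambda yy,zz:np.array([x,y,40])+L@[0,yy,zz]
    e=[proj(t,[B(65,45),B(-65,-45),B(-65,45)])-tb, proj(s,[B(-65,45),B(65,45),B(65,-45)])-sb*1]
    e=[proj(t,[B(65,45),B(-65,-45),B(-65,45)])-tb]
    e+=[proj(t,[T(24,-5),T(-24,-5),T(0,91)])-tt, proj(s,[T(24,-5),T(-24,-5),T(0,91)])-ss]
    return np.ravel(e)
o=least_squares(res,[530,-270,.237,0]);print(o.x.round(3),o.fun.round(1))
x,y,a,c=o.x
B=lambda u,v:np.array([x,y,6])+rz(a)@[c+u,v,0]
print(proj(s,[B(65,45),B(65,-45),B(-65,-45),B(-65,45)])*1, sb)
# balance: case front corners & riser from top
tbal=np.array([[422,346],[605,376],[440,228]])/4+[90,110]
print("front L,R (z44)",back(t,tbal,44).round(0))
trs=np.array([[347,158],[703,213],[718,118],[362,62]])/4+[90,110]
P=back(t,trs,190);print("riser board",P.round(0),"centre",P.mean(0).round(0))
# weights knob top
tw=np.array([[113,362],[175,276],[231,352]])/4+[90,110]
print("knobs",[back(t,u,z)[0].round(0) for u,z in zip(tw,[64,53,43])])
tr=np.array([[95,243],[268,237],[270,397],[96,402]])/4+[90,110];print("tray",back(t,tr,12).round(0))
E
```

```text
[ 5.69258e+02 -2.69226e+02  2.36000e-01 -2.97360e+01] [ 0.5 -0.7  0.5  0.4  0.3 -0.1  2.7 -0.5 -1.8  0.6  0.5 -1.6 -1.6  1.6
  1.7 -2.7  0.  -1.2]
[[241.68667109 265.22231513]
 [224.24904333 297.98359135]
 [178.07460295 274.6381491 ]
 [197.09160496 244.0503315 ]] [[180.    275.   ]
 [241.25  266.25 ]
 [225.    298.125]]
front L,R (z44) [[504. 115.  44.]
 [483. -30.  44.]
 [598. 104.  44.]]
riser board [[ 624.  155.  190.]
 [ 589. -100.  190.]
 [ 659. -110.  190.]
 [ 695.  147.  190.]] centre [642.  23. 190.]
knobs [array([485., 350.,  64.]), array([555., 309.,  53.]), array([497., 264.,  43.])]
tray [[586. 385.  12.]
 [593. 246.  12.]
 [464. 239.  12.]
 [457. 377.  12.]]
```

```bash
cat >> h.py <<'E'
def wristq(Rt,q1,q23):
    M=(R.from_euler('z',q1)*R.from_euler('y',q23)).as_matrix().T@Rt@R.from_euler('z',-np.pi/2).as_matrix()
    # M=Rz(q4)Ry(q5)Rz(q6)
    return R.from_matrix(M).as_euler('ZYZ')
def toolR(yaw,tilt,flip):
    """tool z tilted 'tilt' deg toward azimuth yaw; flip=+1: tool y=+yaxis(yaw) (camera on robot side)"""
    M=R.from_euler('z',yaw).as_matrix(); t=np.deg2rad(tilt)
    z=M@[np.sin(t),0,-np.cos(t)]; y=flip*(M@[0,1,0]); return np.c_[np.cross(y,z),y,z]
E
python3 - <<'E'
from h import *
for nm,yaw,q1 in [("rest",.236,-.64),("weight",.624,.67),("pan",-.14,.08)]:
  for fl in (1,-1):
    for q23 in (1.8,2.0,2.2):
      print(nm,fl,q23,wristq(toolR(yaw,35,fl),q1,q23).round(2))
E
```

```text
rest 1 1.8 [ 0.55  1.   -2.67]
rest 1 2.0 [ 0.64  0.83 -2.81]
rest 1 2.2 [ 0.78  0.68 -3.  ]
rest -1 1.8 [0.55 1.   0.47]
rest -1 2.0 [0.64 0.83 0.33]
rest -1 2.2 [0.78 0.68 0.14]
weight 1 1.8 [-0.04  0.73 -1.5 ]
weight 1 2.0 [-0.05  0.53 -1.49]
weight 1 2.2 [-0.08  0.33 -1.46]
weight -1 1.8 [-0.04  0.73  1.64]
weight -1 2.0 [-0.05  0.53  1.65]
weight -1 2.2 [-0.08  0.33  1.69]
pan 1 1.8 [-0.18  0.75 -1.25]
pan 1 2.0 [-0.24  0.56 -1.18]
pan 1 2.2 [-0.36  0.36 -1.05]
pan -1 1.8 [-0.18  0.75  1.89]
pan -1 2.0 [-0.24  0.56  1.96]
pan -1 2.2 [-0.36  0.36  2.09]
```

```bash
cat >> h.py <<'E'
def rel(Rt,pt,T=None):
    T=tcp() if T is None else T
    rv=np.rad2deg(R.from_matrix(T[:3,:3].T@Rt).as_rotvec()); sh=T[:3,:3].T@(np.array(pt)-T[:3,3])
    print("turn",rv.round(2).tolist(),"shift",sh.round(1).tolist(),"rows>=",round(max(np.linalg.norm(rv)/8.59,np.linalg.norm(sh)/50),1))
    return rv,sh
E
python3 - <<'E'
from h import *
Rt=toolR(.236,35,-1); p=np.array([569,-269,40])-150*Rt[:,2]; print(p)
rel(Rt,p)
E
```

```text
[ 485.34837829 -289.11664915  162.87280664]
turn [-43.09, 14.73, 136.67] shift [-561.2, -689.5, 68.4] rows>= 17.8
```

>>> {"op": "play_rows", "data": {"moves": [[[-43,14.7,136.7],[-561,-689.5,68],1],[[-43,14.7,136.7],[-561,-689.5,68],1],[[-43,14.7,136.7],[-561,-689.5,68],1],[[-43,14.7,136.7],[-561,-689.5,68],1],[[-43,14.7,136.7],[-561,-689.5,68],1],[[-43,14.7,136.7],[-561,-689.5,68],1],[[-43,14.7,136.7],[-561,-689.5,68],1],[[-43,14.7,136.7],[-561,-689.5,68],1],[[-43,14.7,136.7],[-561,-689.5,68],1],[[-43,14.7,136.7],[-561,-689.5,68],1],[[-43,14.7,136.7],[-561,-689.5,68],1],[[-43,14.7,136.7],[-561,-689.5,68],1],[[-43,14.7,136.7],[-561,-689.5,68],1],[[-43,14.7,136.7],[-561,-689.5,68],1],[[-43,14.7,136.7],[-561,-689.5,68],1],[[-43,14.7,136.7],[-561,-689.5,68],1],[[-43,14.7,136.7],[-561,-689.5,68],1],[[-43,14.7,136.7],[-561,-689.5,68],1],[[-43,14.7,136.7],[-561,-689.5,68],1],[[-43,14.7,136.7],[-561,-689.5,68],1]]}}

```text
clock: 3.55
eef_pos: [485.3, -290.4, 163.1]
tcp_rot: [3.141, -0.609, 0.235]
contact_force: [-0.2, 1.0, -0.8]
opening: 1.004
```

```bash
python3 - <<'E'
from h import *
st=r.sense(); T=tcp(st); f=r.grab_frame("wrist"); print(st["qpos"].round(3))
im=f["color"][:,:,::-1].copy()
M=toolR(.236,35,-1); o=np.array([569,-269,40.]); 
L=np.c_[ -np.cross(-M[:,1],-M[:,2])*-1, -M[:,1], -M[:,2]]
L[:,0]=np.cross(L[:,1],L[:,2])
pts={"jc":[0,0,0],"jl":[0,24,-8],"jr":[0,-24,-8],"h":[0,0,92],"hl":[0,18,92],"hr":[0,-18,92]}
for k,v in pts.items():
    u=proj(f,o+L@np.array(v,float),T)[0]; print(k,u.round(1)); cv2.circle(im,tuple(int(a) for a in u.round()),3,(0,0,255),1)
for d in r.silhouettes(f,"tongs")[:2]:
    ys,xs=np.nonzero(d["mask"]); print(d["conf"],d["location"],d["mask"].sum(),xs.min(),xs.max(),ys.min(),ys.max())
    cs,_=cv2.findContours(d["mask"].astype(np.uint8),cv2.RETR_EXTERNAL,cv2.CHAIN_APPROX_NONE); cv2.drawContours(im,cs,-1,(0,255,0),1)
save(im,"w1.png",s=1.5)
E
```

```text
[-0.855  0.264  2.117  0.936  0.681 -0.245]
jc [256.7 179.3]
jl [233.4 177.5]
jr [280.  177.5]
h [256.3 209.7]
hl [231.  209.7]
hr [281.6 209.7]
0.75 [256.1, 206.8] 1745 223 288 174 222
0.7 [409.9, 187.9] 2397 359 458 177 246
```

View pics/w1.png

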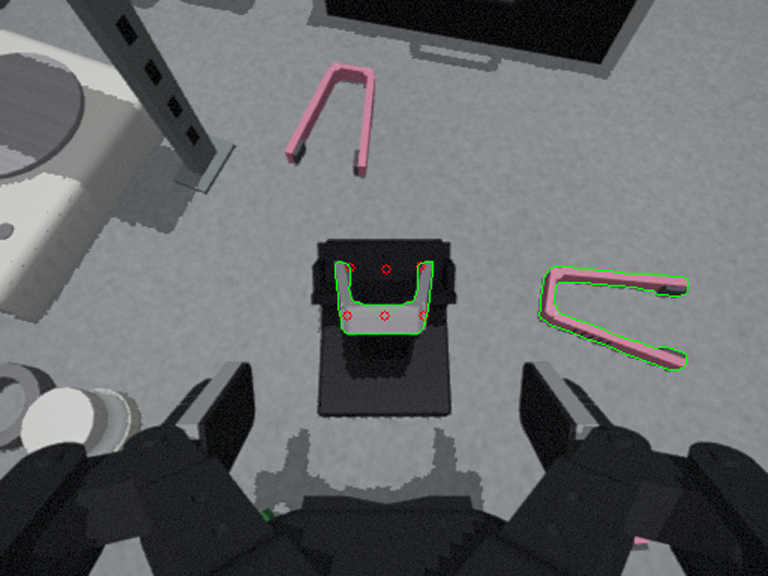

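```bash
python3 - <<'E'
from h import *
st=r.sense(); T=tcp(st); f=r.grab_frame("wrist")
big=cv2.resize(f["color"][150:290,190:320,::-1],None,fx=6,fy=6,interpolation=cv2.INTER_CUBIC)
big=cv2.convertScaleAbs(big,alpha=1.8,beta=20)
M=toolR(.236,35,-1); L=np.c_[M[:,0],-M[:,1],-M[:,2]]
for dx,col in ((0,(0,0,255)),(-3,(0,255,0))):
  o=np.array([569+dx,-269.5,40.])
  for sx in(7,-7):
    for a,b in (([sx,-18,92],[sx,18,92]),([sx,24,-8],[sx,24,8]),([sx,-24,-8],[sx,-24,8])):
      u=(proj(f,[o+L@np.array(a,float),o+L@np.array(b,float)],T)-[190,150]+.5)*6
      cv2.line(big,tuple(int(v) for v in u[0]),tuple(int(v) for v in u[1]),col,1)
  O=np.array([569+dx,-269.5,0.]);Mz=R.from_euler('z',.236).as_matrix()
  c=[O+Mz@[-30+a,b,6] for a,b in((65,45),(65,-45),(-65,-45),(-65,45))]
  u=(proj(f,c,T)-[190,150]+.5)*6; cv2.polylines(big,[u.astype(int)],True,col,1)
save(big[:600],"w2.png")
E
```

```text
(no output)
```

View pics/w2.png

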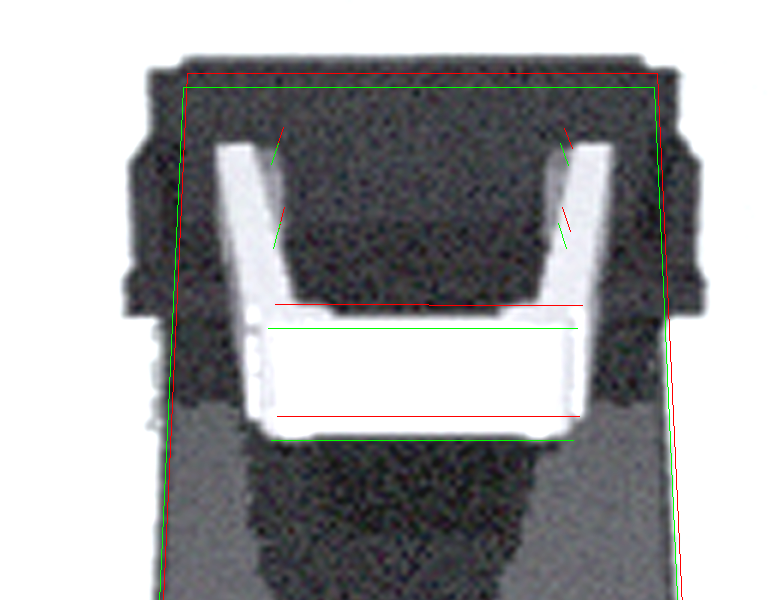

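```bash
python3 - <<'E'
from h import *
Rt=toolR(.236,35,-1); o=np.array([566.5,-268.5,40])
rel(Rt,o-90*Rt[:,2]);rel(Rt,o-31*Rt[:,2])
E
```

```text
turn [-0.08, 0.1, 0.02] shift [-1.7, 0.8, 59.1] rows>= 1.2
turn [-0.08, 0.1, 0.02] shift [-1.6, 0.9, 118.1] rows>= 2.4
```

>>> {"op": "play_rows", "data": {"moves": [[[0,0,0],[-1.6,0.8,25],1],[[0,0,0],[-1.6,0.8,50],1],[[0,0,0],[-1.6,0.8,70],1],[[0,0,0],[-1.6,0.8,90],1],[[0,0,0],[-1.6,0.8,105],1],[[0,0,0],[-1.6,0.9,118],1],[[0,0,0],[-1.6,0.9,118],1],[[0,0,0],[-1.6,0.9,118],1]], "newtons": 30}}

```text
clock: 4.5
eef_pos: [548.9, -271.5, 65.8]
tcp_rot: [-3.14, -0.609, 0.238]
contact_force: [-0.9, -0.1, 0.6]
opening: 1.001
```

```bash
python3 - <<'E'
from h import *
st=r.sense(); T=tcp(st); f=r.grab_frame("wrist")
save(f,"w3.png",s=1.5)
Rt=toolR(.236,35,-1); o=np.array([566.5,-268.5,40]); rel(Rt,o-31*Rt[:,2])
E
```

```text
turn [-0.1, 0.09, 0.07] shift [-0.3, 0.7, 0.6] rows>= 0.0
```

View pics/w3.png

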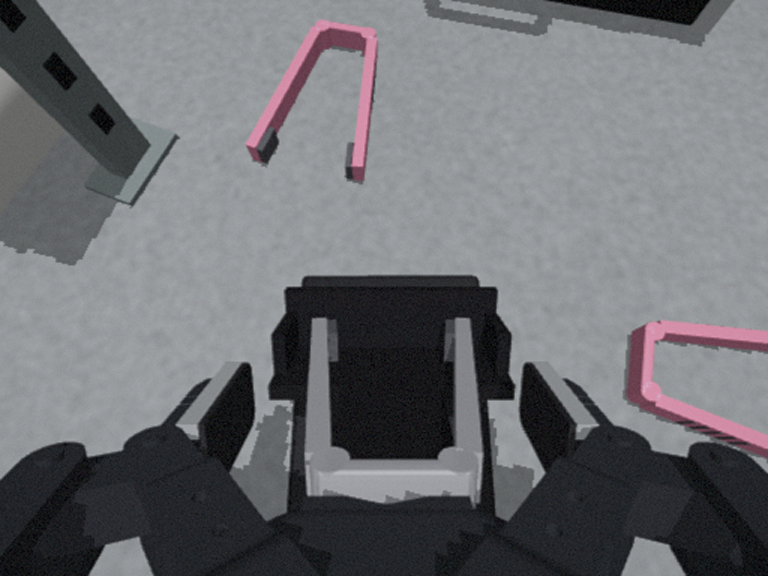

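>>> {"op": "play_rows", "data": {"moves": [[[0,0,0],[-0.3,1.2,0.5],0.8],[[0,0,0],[-0.3,1.2,0.5],0.62],[[0,0,0],[-0.3,1.2,0.5],0.58],[[0,0,0],[-0.3,1.2,0.5],0.55],[[0,0,0],[-0.3,1.2,0.5],0.53],[[0,0,0],[-0.3,1.2,0.5],0.53],[[0,0,0],[-0.3,1.2,0.5],0.53],[[0,0,0],[-0.3,1.2,0.5],0.53]], "newtons": 40}}

```text
clock: 5.35
eef_pos: [549.4, -274.3, 66.6]
tcp_rot: [3.14, -0.61, 0.237]
contact_force: [-5.9, -2.5, 7.3]
opening: 0.53
```

```bash
python3 - <<'E'
from h import *
st=r.sense(); T=tcp(st); f=r.grab_frame("wrist")
save(f,"w4.png",s=1.5); print(st["opening"])
E
```

```text
0.52997076571594
```

View pics/w4.png

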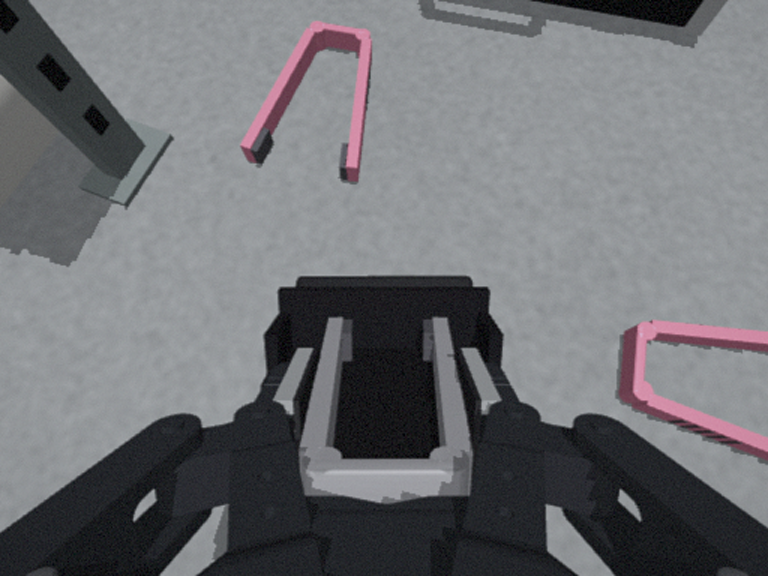

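>>> {"op": "play_rows", "data": {"moves": [[[0,0,0],[0,0,-5],0.53],[[0,0,0],[0,0,-15],0.53],[[0,0,0],[0,0,-30],0.53],[[0,0,0],[0,0,-50],0.53],[[0,0,0],[0,0,-75],0.53],[[0,0,0],[0,0,-100],0.53],[[0,0,0],[0,0,-120],0.53],[[0,0,0],[0,0,-130],0.53],[[0,0,0],[0,0,-130],0.53]]}}

```text
clock: 6.3
eef_pos: [476.6, -292.4, 174.4]
tcp_rot: [3.138, -0.611, 0.238]
contact_force: [0.8, -1.2, -1.6]
opening: 0.531
```

```bash
python3 - <<'E'
from h import *
st=r.sense(); T=tcp(st); f=r.grab_frame("wrist")
save(f,"w5.png",s=1.5); s=r.grab_frame("scene"); save(s,"s5.png",(150,150,300,300),4)
print(st["contact_force"],st["wrist_torque"],st["qpos"].round(3))
E
```

```text
[ 0.75389715 -1.16201889 -1.64805669] [-0.07149675  0.3503712   0.02474004] [-0.872  0.238  2.119  0.912  0.704 -0.231]
```

View pics/w5.png

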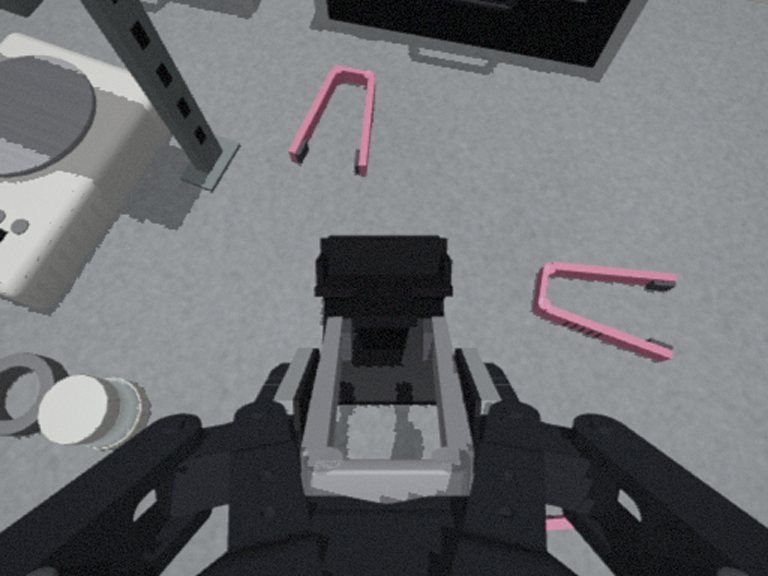

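View pics/s5.png

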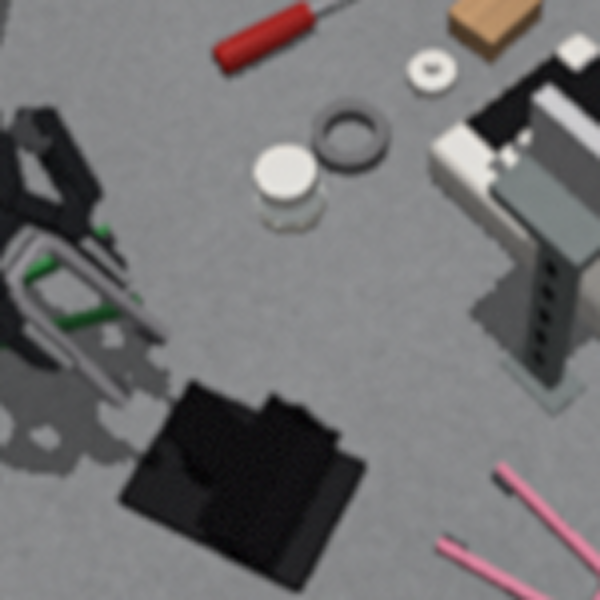

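```bash
python3 - <<'E'
from h import *
f=r.grab_frame("wrist")
C=np.linalg.inv(np.array(f["T_tool_cam"]))
def pt(p): q=np.array(f["K"])@(C[:3,:3]@p+C[:3,3]); return (q[:2]/q[2])
for p in ([6.4,0,40],[6.4,15,40],[6.4,20,40],[6.4,25,40],[6.4,-20,40],[-0.6,0,32],[7,15,-60],[-7,15,-60]): print(p,(pt(np.array(p,float))).round(1),(pt(np.array(p,float))*1.5).round(0))
save(f,"w5z.png",(190,190,330,345),5)
E
```

```text
[6.4, 0, 40] [258.2 210.1] [387. 315.]
[6.4, 15, 40] [281.4 210.1] [422. 315.]
[6.4, 20, 40] [289.2 210.1] [434. 315.]
[6.4, 25, 40] [296.9 210.2] [445. 315.]
[6.4, -20, 40] [227.3 210.1] [341. 315.]
[-0.6, 0, 32] [258.2 224.9] [387. 337.]
[7, 15, -60] [304.8 310.5] [457. 466.]
[-7, 15, -60] [303.  345.8] [454. 519.]
```

View pics/w5z.png

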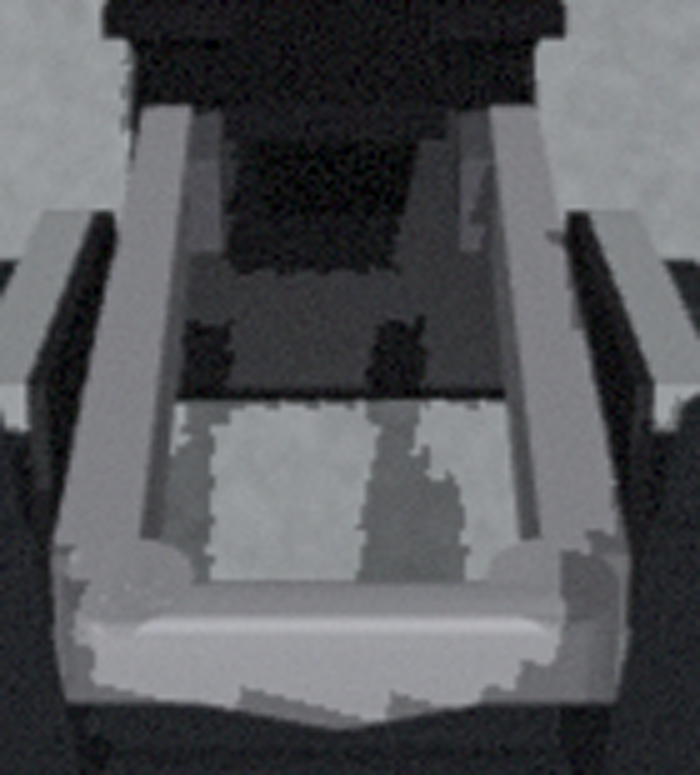

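```bash
python3 - <<'E'
from h import *
R1=toolR(.3,35,-1); rel(R1,[505,0,215])
R2=toolR(.62,35,-1); k=np.array([485,350,57]); p=k-(32+115)*R2[:,2]+0.6*R2[:,0]; print(p); rel(R2,p)
E
```

```text
turn [2.1, 0.06, -2.95] shift [102.8, -276.7, 19.9] rows>= 5.9
[416.77725292 301.2951664  177.75949637]
turn [12.61, 0.06, -17.98] shift [69.2, -590.3, 41.6] rows>= 11.9
```

>>> {"op": "play_rows", "data": {"moves": [[[0.3,0,-0.4],[15,-40,3],0.54],[[0.7,0,-1],[34,-92,6.7],0.54],[[1,0,-1.5],[51,-138,10],0.54],[[1.4,0,-2],[68,-184,13],0.54],[[1.8,0,-2.5],[85,-230,16.6],0.54],[[2.1,0,-3],[103,-277,20],0.54],[[4,0,-5.8],[97,-325,24],0.54],[[6,0,-8.5],[91,-373,28],0.54],[[8,0,-11.2],[86,-420,31],0.54],[[9.6,0,-13.6],[81,-465,34],0.54],[[11,0,-15.8],[76,-510,37],0.54],[[12,0,-17],[72,-550,39.5],0.54],[[12.6,0,-18],[70,-580,41],0.54],[[12.6,0,-18],[69,-590,41.6],0.54],[[12.6,0,-18],[69,-590,41.6],0.54],[[12.6,0,-18],[69,-590,41.6],0.54]]}}

```text
clock: 8.05
eef_pos: [415.7, 301.4, 176.6]
tcp_rot: [3.141, -0.607, 0.623]
contact_force: [-0.5, -0.0, -0.3]
opening: 0.542
```

```bash
python3 - <<'E'
from h import *
st=r.sense(); T=tcp(st); f=r.grab_frame("wrist"); im=f["color"][:,:,::-1].copy()
print(st["qpos"].round(3),st["opening"])
for n in ["weight_large","weight_medium","weight_small"]:
  for d in r.silhouettes(f,n)[:3]:
    ys,xs=np.nonzero(d["mask"]); print(n,round(d["conf"],2),np.round(d["location"],1),d["mask"].sum(),xs.min(),xs.max(),ys.min(),ys.max())
    if n=="weight_large":
      cs,_=cv2.findContours(d["mask"].astype(np.uint8),cv2.RETR_EXTERNAL,cv2.CHAIN_APPROX_NONE); cv2.drawContours(im,cs,-1,(0,255,0),1)
print("knob pred",proj(f,[[485,350,64],[485,350,57],[485,350,12]],T).round(1))
save(im,"w6.png",s=1.5)
E
```

```text
[ 0.626  0.046  2.352 -0.015  0.136  1.587] 0.5417997597759058
weight_large 0.58 [255.5 181.7] 957 242 272 165 203
weight_medium 0.81 [325.3 158. ] 556 311 335 143 172
weight_small 0.59 [495.7 295.2] 3585 458 511 226 349
knob pred [[258.8 176.9]
 [258.8 179.5]
 [258.6 193.9]]
```

View pics/w6.png

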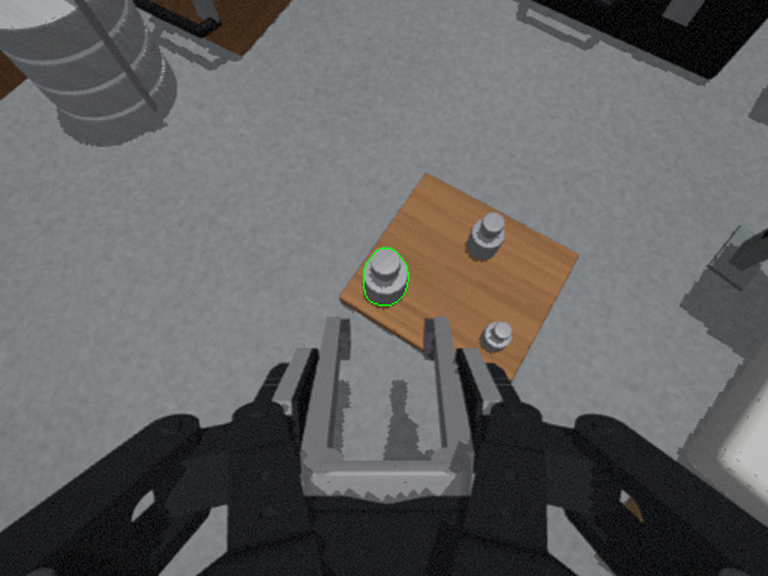

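```bash
python3 - <<'E'
from h import *
st=r.sense(); T=tcp(st); f=r.grab_frame("wrist")
x0,y0,s=225,150,10
big=cv2.resize(f["color"][y0:y0+60,x0:x0+65,::-1],None,fx=s,fy=s,interpolation=cv2.INTER_CUBIC)
a=np.linspace(0,2*np.pi,60)
for (x,y),col in (((485,350),(0,0,255)),((484,352),(0,255,0))):
  for z,rad in ((64,10),(50,10),(42,16),(12,16)):
    P=np.c_[x+rad*np.cos(a),y+rad*np.sin(a),0*a+z]
    u=(proj(f,P,T)-[x0,y0]+.5)*s; cv2.polylines(big,[u.astype(int)],True,col,1)
save(big,"w7.png")
E
```

```text
(no output)
```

View pics/w7.png

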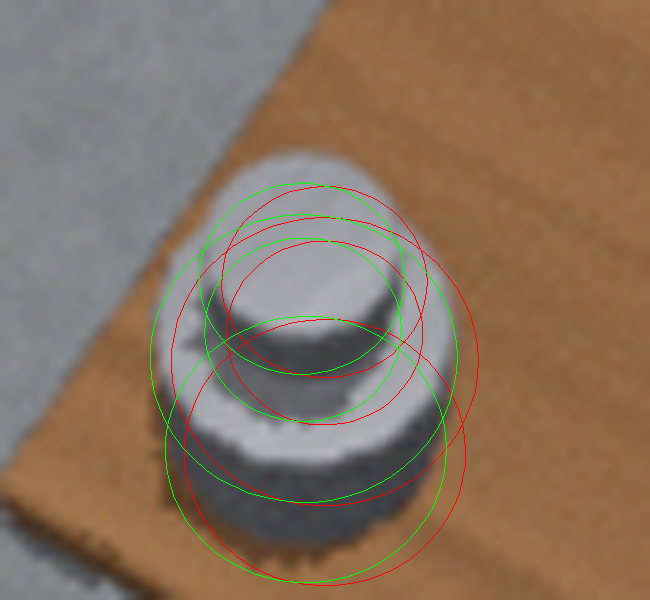

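```bash
python3 - <<'E'
from h import *
R2=toolR(.623,35,-1); k=np.array([487,354,58.]); 
for s in (72,32): p=k-s*R2[:,2]+0.6*R2[:,0]; print(p); rel(R2,p)
E
```

```text
[453.8601443  330.1907456  117.32309305]
turn [0.13, 0.08, -0.19] shift [4.5, -2.9, 76.6] rows>= 1.5
[472.49292836 343.57742718  84.55701128]
turn [0.13, 0.08, -0.19] shift [4.6, -3.0, 116.6] rows>= 2.3
```

>>> {"op": "play_rows", "data": {"moves": [[[0,0,0],[2,-1,15],0.54],[[0,0,0],[4,-2,40],0.54],[[0,0,0],[4.5,-3,60],0.54],[[0,0,0],[4.5,-3,72],0.54],[[0,0,0],[4.5,-3,76.5],0.54],[[0,0,0],[4.5,-3,76.5],0.54],[[0,0,0],[4.5,-3,76.5],0.54]]}}

```text
clock: 9.0
eef_pos: [455.3, 329.8, 122.9]
tcp_rot: [-3.139, -0.602, 0.619]
contact_force: [0.3, -0.3, -0.7]
opening: 0.538
```

```bash
python3 - <<'E'
from h import *
st=r.sense(); T=tcp(st); f=r.grab_frame("wrist"); print(st["qpos"].round(3))
R2=toolR(.623,35,-1); k=np.array([487,354,58.]); rel(R2,k-32*R2[:,2]+.6*R2[:,0])
x0,y0,s=200,165,6
big=cv2.resize(f["color"][y0:y0+100,x0:x0+115,::-1],None,fx=s,fy=s,interpolation=cv2.INTER_CUBIC)
a=np.linspace(0,2*np.pi,60)
for (x,y),col in (((487,354),(0,0,255)),):
  for z,rad in ((64,10),(50,10),(42,16),(12,16)):
    P=np.c_[x+rad*np.cos(a),y+rad*np.sin(a),0*a+z]
    u=(proj(f,P,T)-[x0,y0]+.5)*s; cv2.polylines(big,[u.astype(int)],True,col,1)
save(big,"w8.png")
E
```

```text
[ 6.240e-01  2.410e-01  2.297e+00 -2.520e-01  2.000e-03  1.827e+00]
turn [-0.03, 0.51, -0.2] shift [-3.6, -1.1, 44.2] rows>= 0.9
```

View pics/w8.png

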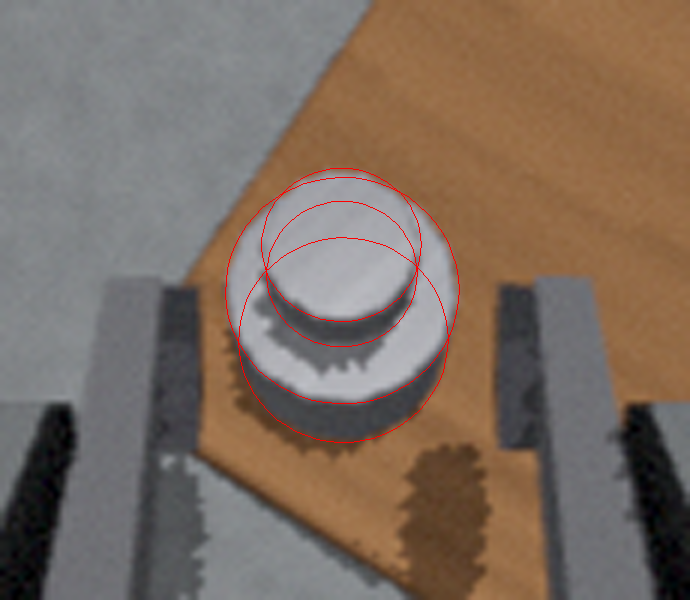

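```bash
cat >> h.py <<'E'
def fk(q,L):
    a1,d1,L2,a3,L4,L6=L; E=lambda ax,a:R.from_euler(ax,a).as_matrix()
    Z=E('z',q[0]); Rt=Z@E('y',q[1]+q[2])@E('z',q[3])@E('y',q[4])@E('z',q[5]+np.pi/2)
    p=Z@(np.array([a1,0,d1])+E('y',q[1])@[0,0,L2]+E('y',q[1]+q[2])@[a3,0,L4])+Rt@[0,0,L6]
    return Rt,p
E
python3 - <<'E'
from h import *
from scipy.optimize import least_squares
st=r.sense()
D=[([1.1456,.35368,1.63415,0,1.15519,-.00243],[256.24,569.52,230.54],[-3.14016776,0,2.71884]),
([-0.855,0.264,2.117,0.936,0.681,-0.245],[485.3,-290.4,163.1],[3.141,-.609,.235]),
([-0.872,0.238,2.119,0.912,0.704,-0.231],[476.6,-292.4,174.4],[3.138,-.611,.238]),
([0.626,0.046,2.352,-0.015,0.136,1.587],[415.7,301.4,176.6],[3.141,-.607,.623]),
(st["qpos"],st["eef_pos"],st["tcp_rot"])]
g=lambda L:np.ravel([fk(q,L)[1]-p for q,p,_ in D])
o=least_squares(g,[0,300,400,0,400,250]);print(o.x.round(1),o.fun.round(1))
for q,p,e in D: print(np.rad2deg((R.from_matrix(fk(q,o.x)[0]).inv()*R.from_euler('xyz',e)).magnitude()).round(2))
E
```

```text
[ -2.6 296.7 570.6  59.5 496.8 345.8] [ 1.4 -0.5  0.  -0.4 -0.  -0.1 -0.1  0.4 -0.1  0.9 -1.1  0.3  1.2 -1.
 -0.1]
0.0
0.02
0.03
0.07
0.0
```

```bash
cat >> h.py <<'E'
from scipy.optimize import least_squares
LK=np.array([-2.6,296.7,570.6,59.5,496.8,345.8])
LO=np.array([-2.63,-.92,.06,-1.3,0,-3.02]);HI=np.array([2.63,2.1,2.66,4.44,2.69,3.02])
def ik(Rt,p):
    wc=np.array(p)-Rt[:,2]*LK[5]; q1=np.arctan2(wc[1],wc[0])
    def g(v):
        return fk([q1,v[0],v[1],0,0,0],np.r_[LK[:5],0])[1]-wc
    v=least_squares(g,[.3,2.1]).x
    w=wristq(Rt,q1,v.sum()); sols=[]
    for s in (w,[w[0]+np.pi,-w[1],w[2]+np.pi]):
        s=np.array(s); 
        if s[1]<-1e-9: continue
        s[0]=(s[0]+1.3)%(2*np.pi)-1.3; s[2]=(s[2]+np.pi)%(2*np.pi)-np.pi
        sols.append(np.r_[q1,v,s])
    q=sols[0]; return q, np.all((q>LO)&(q<HI))
E
python3 - <<'E'
from h import *
off=np.array([-.6,0,32])
def row(nm,jc,yaw,t):
    Rt=toolR(yaw,t,-1); q,ok=ik(Rt,np.array(jc)-Rt@off); print(nm,jc,round(yaw,2),t,q.round(2),ok)
for t in (35,):
  for yaw in (.3,.63,.8,1.0,1.2,1.4): row("weight",[487,354,58],yaw,t)
  for yaw in (1.0,1.2,1.4): row("w up",[487,354,130],yaw,t)
for t in (35,40):
  for yaw in (-.4,-.14,0,.2,.3,.4,.5): row("pan",[617,26,102],yaw,t)
  for yaw in (-.14,.3,.5): row("pan pre",[530,20,120],yaw,t)
row("rest",[566,-268,41],.236,35)
E
```

```text
weight [487, 354, 58] 0.3 35 [ 0.8   0.37  2.24  4.62  0.28 -2.62] False
weight [487, 354, 58] 0.63 35 [ 0.63  0.36  2.28  3.13  0.1  -1.56] True
weight [487, 354, 58] 0.8 35 [ 0.53  0.36  2.27  2.07  0.17 -0.72] True
weight [487, 354, 58] 1.0 35 [ 0.44  0.38  2.23  1.59  0.31 -0.49] True
weight [487, 354, 58] 1.2 35 [ 0.36  0.41  2.18  1.32  0.46 -0.46] True
weight [487, 354, 58] 1.4 35 [ 0.3   0.44  2.1   1.13  0.6  -0.49] True
w up [487, 354, 130] 1.0 35 [0.44 0.23 2.2  1.05 0.36 0.07] True
w up [487, 354, 130] 1.2 35 [ 0.36  0.26  2.14  1.01  0.53 -0.12] True
w up [487, 354, 130] 1.4 35 [ 0.3   0.31  2.07  0.93  0.69 -0.25] True
pan [617, 26, 102] -0.4 35 [ 0.26  0.31  2.17 -1.17  0.39 -3.  ] True
pan [617, 26, 102] -0.14 35 [ 0.14  0.28  2.22 -1.26  0.17  3.06] False
pan [617, 26, 102] 0 35 [ 0.06  0.28  2.23 -0.89  0.05  2.51] True
pan [617, 26, 102] 0.2 35 [-0.04  0.28  2.22  1.25  0.15  0.12] True
pan [617, 26, 102] 0.3 35 [-0.09  0.29  2.2   1.25  0.23 -0.  ] True
pan [617, 26, 102] 0.4 35 [-0.14  0.3   2.19  1.21  0.32 -0.08] True
pan [617, 26, 102] 0.5 35 [-0.18  0.31  2.1
[... 325 characters left out ...]
17, 26, 102] -0.14 40 [ 0.16  0.3   2.28  4.2   0.22 -2.39] True
pan [617, 26, 102] 0 40 [ 0.07  0.29  2.29  3.47  0.14 -1.84] True
pan [617, 26, 102] 0.2 40 [-0.06  0.29  2.28  2.17  0.2  -0.81] True
pan [617, 26, 102] 0.3 40 [-0.12  0.3   2.26  1.86  0.28 -0.62] True
pan [617, 26, 102] 0.4 40 [-0.17  0.32  2.24  1.65  0.36 -0.54] True
pan [617, 26, 102] 0.5 40 [-0.22  0.33  2.21  1.5   0.44 -0.51] True
pan pre [530, 20, 120] -0.14 40 [ 0.18  0.14  2.43  4.24  0.23 -2.4 ] True
pan pre [530, 20, 120] 0.3 40 [-0.17  0.16  2.42  1.81  0.3  -0.62] True
pan pre [530, 20, 120] 0.5 40 [-0.29  0.19  2.36  1.47  0.48 -0.55] True
rest [566, -268, 41] 0.24 35 [-0.73  0.48  2.09  1.24  0.52 -0.49] True
```

```bash
python3 - <<'E'
from h import *
off=np.array([-.6,0,32])
for yaw,t in ((.35,35),(.35,40),(.25,40),(.4,40),(.3,42)):
    Rt=toolR(yaw+.14,t,-1)  # balance frame
    J=np.array([0,0,101.]); T0=J-Rt@off
    def P(v): return (T0+Rt@np.array(v,float)).round(0)
    print(yaw,t,"body front corners",[P([42,y,-73]).tolist() for y in(-43,43)],"further",[P([42,y,-150]).tolist() for y in(-43,43)],"fing",[P([12,y,z]).tolist() for y in(-45,45) for z in (-10,-70)],"cam",P([85,0,-150]),P([70,20,-130]),P([70,-20,-130]))
E
```

```text
0.35 35 body front corners [[-43.0, 26.0, 211.0], [-2.0, -50.0, 211.0]] further [[-82.0, 5.0, 275.0], [-41.0, -71.0, 275.0]] fing [[-33.0, 33.0, 143.0], [-64.0, 17.0, 192.0], [9.0, -46.0, 143.0], [-21.0, -62.0, 192.0]] cam [-30. -16. 299.] [-22. -34. 274.] [-40.   1. 274.]
0.35 40 body front corners [[-51.0, 22.0, 209.0], [-11.0, -54.0, 209.0]] further [[-95.0, -2.0, 268.0], [-54.0, -78.0, 268.0]] fing [[-36.0, 32.0, 141.0], [-71.0, 13.0, 187.0], [6.0, -48.0, 141.0], [-28.0, -66.0, 187.0]] cam [-45. -24. 295.] [-35. -41. 270.] [-54.  -6. 270.]
0.25 40 body front corners [[-49.0, 27.0, 209.0], [-16.0, -53.0, 209.0]] further [[-94.0, 8.0, 268.0], [-62.0, -72.0, 268.0]] fing [[-33.0, 35.0, 141.0], [-69.0, 20.0, 187.0], [1.0, -48.0, 141.0], [-35.0, -63.0, 187.0]] cam [-48. -20. 295.] [-39. -38. 270.] [-54.  -1. 270.]
0.4 40 body front corners [[-52.0, 19.0, 209.0], [-8.0, -55.0, 209.0]] further [[-94.0, -6.0, 268.0], [-50.0, -80.0, 268.0]] fing [[-38.0, 30.0, 141.0], [-71.0, 10.0, 187.0], [8.0, -48.0, 141.0], [-25.0, -67.0, 187.0]] cam [-44. -26. 295.] [-33. -43. 270.] [-53.  -9. 270.]
0.3 42 body front corners [[-53.0, 22.0, 208.0], [-17.0, -55.0, 208.0]] further [[-100.0, 1.0, 265.0], [-63.0, -77.0, 265.0]] fing [[-36.0, 33.0, 141.0], [-72.0, 16.0, 185.0], [2.0, -49.0, 141.0], [-34.0, -66.0, 185.0]] cam [-53. -25. 294.] [-42. -42. 269.] [-59.  -6. 269.]
```

```bash
python3 - <<'E'
from h import *
off=np.array([-.6,0,32])
def row(nm,jc,yaw,t):
    Rt=toolR(yaw,t,-1); q,ok=ik(Rt,np.array(jc)-Rt@off); 
    s=""
    if nm=="pan":
        Rb=toolR(yaw+.14,t,-1);T0=np.array([0,0,101.])-Rb@off
        s=[(T0+Rb@np.array(v)).round(0).tolist() for v in ([42,43,-73],[-42,43,-73],[85,0,-150])]
    print(nm,jc,round(yaw,2),t,q.round(2),ok,s)
for t in (45,48):
  for yaw in (.7,.9,1.1): row("weight",[487,354,58],yaw,t)
  for yaw in (.7,.9,1.1): row("w up",[487,354,130],yaw,t)
  for yaw in (-.05,.05,.15,.25): row("pan",[617,26,102],yaw,t)
  for yaw in (.05,.15,.25): row("pan pre",[530,20,125],yaw,t)
E
```

```text
weight [487, 354, 58] 0.7 45 [ 0.57  0.43  2.39  2.94  0.47 -1.48] True 
weight [487, 354, 58] 0.9 45 [ 0.42  0.44  2.36  2.4   0.5  -1.24] True 
weight [487, 354, 58] 1.1 45 [ 0.31  0.46  2.29  1.93  0.57 -1.05] True 
w up [487, 354, 130] 0.7 45 [ 0.57  0.23  2.36  2.77  0.25 -1.3 ] True 
w up [487, 354, 130] 0.9 45 [ 0.42  0.25  2.33  2.02  0.37 -0.82] True 
w up [487, 354, 130] 1.1 45 [ 0.31  0.29  2.27  1.61  0.53 -0.67] True 
pan [617, 26, 102] -0.05 45 [ 0.11  0.32  2.34  3.51  0.32 -1.81] True [[-40.0, -47.0, 205.0], [-99.0, -52.0, 146.0], [-68.0, -6.0, 290.0]]
pan [617, 26, 102] 0.05 45 [ 0.04  0.32  2.35  3.11  0.31 -1.55] True [[-35.0, -51.0, 205.0], [-94.0, -62.0, 146.0], [-67.0, -13.0, 290.0]]
pan [617, 26, 102] 0.15 45 [-0.04  0.32  2.34  2.71  0.33 -1.3 ] True [[-30.0, -54.0, 205.0], [-87.0, -71.0, 146.0], [-65.0, -19.0, 290.0]]
pan [617, 26, 102] 0.25 45 [-0.11  0.33  2.33  2.37  0.37 -1.09] True [[-24.0, -57.0, 205.0], [-79.0, -79.0, 146.0], [-63.0, -26.0, 290.0]]
pan pre [530, 20, 125] 0.05 45 [ 0.03  0.16  2.5   3.08  0.3  -1.53] True 
pan pre [530, 20, 125] 0.15 45
[... 639 characters left out ...]
0, 203.0], [-101.0, -52.0, 140.0], [-78.0, -7.0, 286.0]]
pan [617, 26, 102] 0.05 48 [ 0.04  0.35  2.38  3.12  0.42 -1.56] True [[-41.0, -52.0, 203.0], [-96.0, -62.0, 140.0], [-77.0, -15.0, 286.0]]
pan [617, 26, 102] 0.15 48 [-0.05  0.35  2.37  2.79  0.43 -1.38] True [[-35.0, -55.0, 203.0], [-89.0, -71.0, 140.0], [-75.0, -22.0, 286.0]]
pan [617, 26, 102] 0.25 48 [-0.12  0.35  2.36  2.48  0.46 -1.22] True [[-29.0, -59.0, 203.0], [-81.0, -80.0, 140.0], [-72.0, -30.0, 286.0]]
pan pre [530, 20, 125] 0.05 48 [ 0.02  0.19  2.54  3.09  0.42 -1.55] True 
pan pre [530, 20, 125] 0.15 48 [-0.09  0.19  2.53  2.72  0.44 -1.35] True 
pan pre [530, 20, 125] 0.25 48 [-0.19  0.2   2.51  2.39  0.48 -1.18] True
```

```bash
python3 - <<'E'
from h import *
off=np.array([-.6,0,32]); k=np.array([487,354,58.])
q0=r.sense()["qpos"]; print(q0.round(2))
for yaw,t,b,up in ((.623,35,70,30),(.8,33,60,40),(1.0,33,60,40),(1.0,40,60,30),(.9,45,60,20),(.9,45,60,0),(.9,45,0,0)):
    Rt=toolR(yaw,t,-1); p=k+[0,0,up]-Rt[:,2]*b-Rt@off; q,ok=ik(Rt,p); print(yaw,t,b,p.round(0),q.round(2),ok); rel(Rt,p)
E
```

```text
[ 0.62  0.24  2.3  -0.25  0.    1.83]
0.623 35 70 [440. 320. 172.] [ 0.63  0.11  2.3  -0.05  0.12  1.62] True
turn [-0.03, 0.51, -0.2] shift [12.7, -1.2, -50.6] rows>= 1.0
0.8 33 60 [452. 318. 175.] [0.52 0.12 2.25 0.63 0.26 0.72] True
turn [5.6, -1.5, -8.63] shift [22.4, 7.5, -48.3] rows>= 1.2
1.0 33 60 [460. 312. 175.] [0.41 0.15 2.21 0.85 0.42 0.25] True
turn [11.97, -1.5, -18.16] shift [24.6, 17.0, -46.8] rows>= 2.5
1.0 40 60 [455. 305. 159.] [ 0.34  0.19  2.31  1.44  0.41 -0.39] True
turn [13.06, 5.41, -17.4] shift [8.3, 20.4, -37.9] rows>= 2.6
0.9 45 60 [447. 303. 143.] [ 0.36  0.23  2.41  2.06  0.42 -0.93] True
turn [10.15, 10.42, -12.42] shift [-6.7, 16.6, -29.5] rows>= 2.2
0.9 45 60 [447. 303. 123.] [ 0.36  0.29  2.42  2.18  0.46 -1.06] True
turn [10.15, 10.42, -12.42] shift [-18.1, 16.6, -13.0] rows>= 2.2
0.9 45 0 [473. 337.  81.] [ 0.42  0.44  2.36  2.4   0.5  -1.24] True
turn [10.15, 10.42, -12.42] shift [-8.5, 5.0, 45.1] rows>= 2.2
```

>>> {"op": "play_rows", "data": {"moves": [[[0,0.3,0],[6,-1,-25],0.54],[[0,0.5,0],[12.7,-1.2,-50.6],0.54],[[0,0.5,0],[12.7,-1.2,-50.6],0.54],[[5.6,-1.5,-8.6],[22.4,7.5,-48.3],0.54],[[5.6,-1.5,-8.6],[22.4,7.5,-48.3],0.54],[[5.6,-1.5,-8.6],[22.4,7.5,-48.3],0.54],[[5.6,-1.5,-8.6],[22.4,7.5,-48.3],0.54],[[12,-1.5,-18.2],[24.6,17,-46.8],0.54],[[12,-1.5,-18.2],[24.6,17,-46.8],0.54],[[12,-1.5,-18.2],[24.6,17,-46.8],0.54],[[12,-1.5,-18.2],[24.6,17,-46.8],0.54],[[13,5.4,-17.4],[8.3,20.4,-37.9],0.54],[[13,5.4,-17.4],[8.3,20.4,-37.9],0.54],[[13,5.4,-17.4],[8.3,20.4,-37.9],0.54],[[10.2,10.4,-12.4],[-6.7,16.6,-29.5],0.54],[[10.2,10.4,-12.4],[-6.7,16.6,-29.5],0.54],[[10.2,10.4,-12.4],[-6.7,16.6,-29.5],0.54],[[10.2,10.4,-12.4],[-6.7,16.6,-29.5],0.54]]}}

```text
clock: 10.85
eef_pos: [444.6, 302.4, 141.4]
tcp_rot: [-3.137, -0.781, 0.895]
contact_force: [-0.3, 0.2, -1.4]
opening: 0.542
```

```bash
cat >> h.py <<'E'
def overlay(name,x,y,zb,win,s,h0=0):
    st=r.sense(); T=tcp(st); f=r.grab_frame("wrist"); x0,y0,x1,y1=win
    big=cv2.resize(f["color"][y0:y1,x0:x1,::-1],None,fx=s,fy=s,interpolation=cv2.INTER_CUBIC); a=np.linspace(0,2*np.pi,60)
    for z,rad in ((52,10),(38,10),(30,16),(0,16)):
        u=(proj(f,np.c_[x+rad*np.cos(a),y+rad*np.sin(a),0*a+z+zb],T)-[x0,y0]+.5)*s; cv2.polylines(big,[u.astype(int)],True,(0,0,255),1)
    save(big,name); return st,T,f
E
python3 - <<'E'
from h import *
st,T,f=overlay("w9.png",487,354,12,(180,150,340,270),5); print(st["qpos"].round(2),st["opening"])
k=np.array([487,354,58.]);off=np.array([-.6,0,32])
Rt=toolR(.9,45,-1); rel(Rt,k-Rt@off)
E
```

```text
[ 0.36  0.23  2.41  2.05  0.42 -0.92] 0.5420624494980927
turn [-0.15, 0.21, -0.07] shift [-12.4, 1.3, 74.1] rows>= 1.5
```

View pics/w9.png

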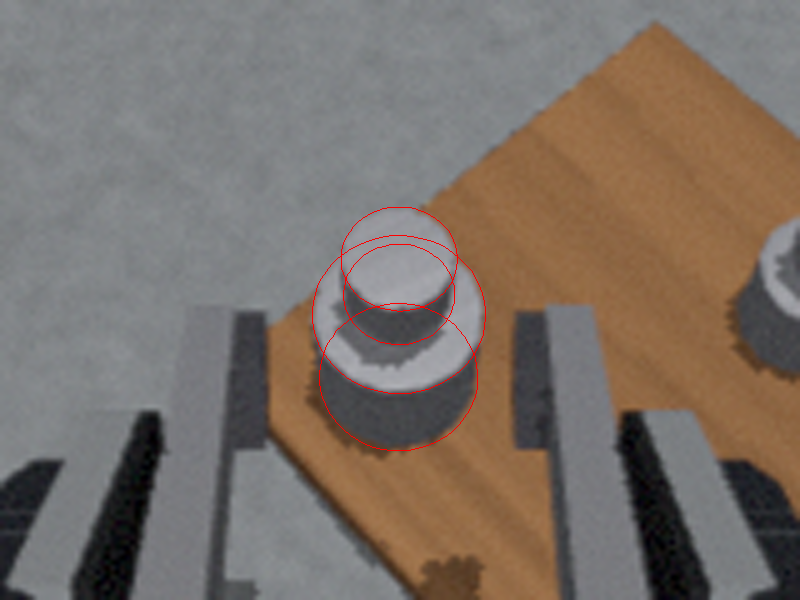

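>>> {"op": "play_rows", "data": {"moves": [[[0,0.2,0],[-8,1,5],0.54],[[0,0.2,0],[-12.4,1.3,20],0.54],[[0,0.2,0],[-12.4,1.3,38],0.54],[[0,0.2,0],[-12.4,1.3,52],0.54],[[0,0.2,0],[-12.4,1.3,64],0.54],[[0,0.2,0],[-12.4,1.3,71],0.54],[[0,0.2,0],[-12.4,1.3,74],0.54],[[0,0.2,0],[-12.4,1.3,74],0.54],[[0,0.2,0],[-12.4,1.3,74],0.54]]}}

```text
clock: 11.8
eef_pos: [472.9, 336.5, 81.4]
tcp_rot: [-3.137, -0.785, 0.898]
contact_force: [0.0, 0.0, -0.7]
opening: 0.544
```

```bash
python3 - <<'E'
from h import *
st,T,f=overlay("w10.png",487,354,12,(180,170,340,290),5); print(st["qpos"].round(2),st["opening"])
k=np.array([487,354,57.]);off=np.array([-.6,0,32])
Rt=toolR(.9,45,-1); rel(Rt,k-Rt@off); print("jaw centre",(T[:3,3]+T[:3,:3]@off).round(1))
E
```

```text
[ 0.42  0.44  2.36  2.38  0.5  -1.23] 0.5437744124426038
turn [-0.16, -0.0, -0.07] shift [-0.8, 0.1, 1.2] rows>= 0.0
jaw centre [486.6 353.9  58.4]
```

View pics/w10.png

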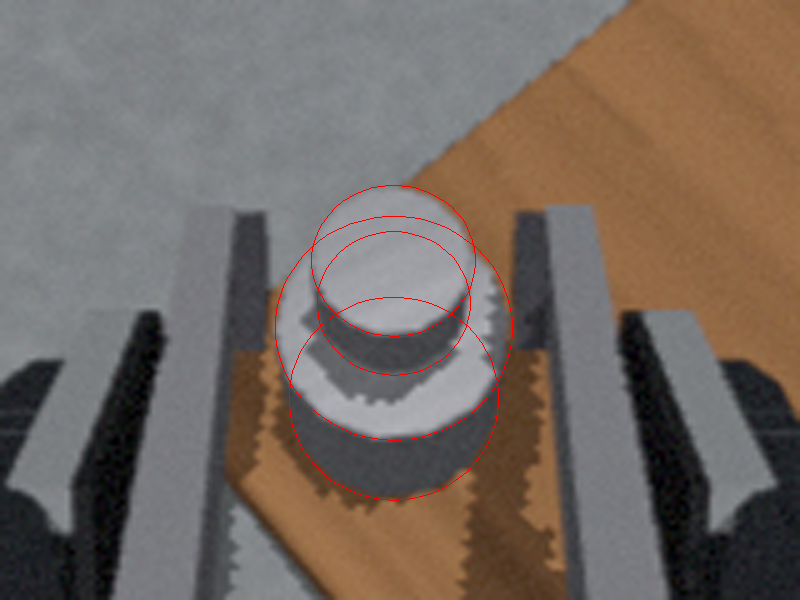

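>>> {"op": "play_rows", "data": {"moves": [[[0,0,0],[0,0,0],0.51],[[0,0,0],[0,0,0],0.49],[[0,0,0],[0,0,0],0.475],[[0,0,0],[0,0,0],0.46],[[0,0,0],[0,0,0],0.44],[[0,0,0],[0,0,0],0.42],[[0,0,0],[0,0,0],0.42],[[0,0,0],[0,0,0],0.42]], "newtons": 40}}

```text
clock: 12.65
eef_pos: [473.1, 336.5, 81.7]
tcp_rot: [-3.138, -0.786, 0.898]
contact_force: [-0.7, -1.0, 3.4]
opening: 0.46
```

```bash
python3 - <<'E'
from h import *
st,T,f=overlay("w11.png",487,354,12,(180,170,340,290),5); print(st["qpos"].round(2),st["opening"],st["contact_force"].round(1))
E
```

```text
[ 0.42  0.44  2.36  2.38  0.5  -1.23] 0.4596480755422058 [-0.7 -1.   3.4]
```

View pics/w11.png

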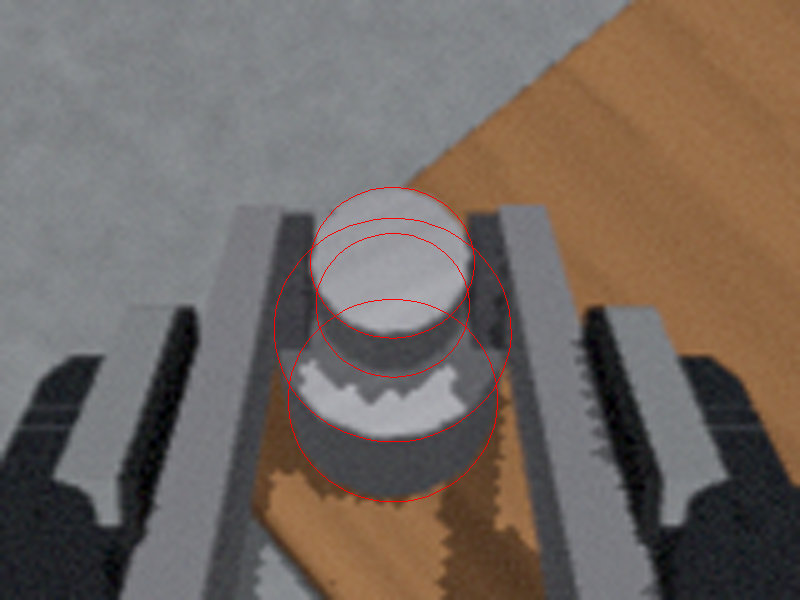

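>>> {"op": "play_rows", "data": {"moves": [[[0,0,0],[0,0,0],0.42],[[0,0,0],[1.5,0,-1.5],0.42],[[0,0,0],[4,0,-4],0.42],[[0,0,0],[9,0,-9],0.42],[[0,0,0],[16,0,-16],0.42],[[0,0,0],[25,0,-25],0.42],[[0,0,0],[35,0,-35],0.42],[[0,0,0],[45,0,-45],0.42],[[0,0,0],[55,0,-55],0.42],[[0,0,0],[63,0,-63],0.42],[[0,0,0],[68,0,-68],0.42],[[0,0,0],[71,0,-71],0.42],[[0,0,0],[71,0,-71],0.42],[[0,0,0],[71,0,-71],0.42]], "newtons": 50}}

```text
clock: 14.1
eef_pos: [473.0, 336.1, 181.9]
tcp_rot: [-3.138, -0.786, 0.899]
contact_force: [-0.2, 0.6, -1.9]
opening: 0.454
```

```bash
python3 - <<'E'
from h import *
st=r.sense();T=tcp(st);j=T[:3,3]+T[:3,:3]@[-.6,0,32]; print("jc",j.round(1),st["opening"],st["contact_force"].round(1),st["qpos"].round(2))
st,T,f=overlay("w12.png",j[0]+.4,j[1],j[2]-58.4+12+.0,(180,170,340,290),5)
s=r.grab_frame("scene"); save(s,"s12.png",(220,50,420,200),4)
E
```

```text
jc [486.7 353.6 158.9] 0.4541636833559307 [-0.2  0.6 -1.9] [ 0.42  0.18  2.31  1.78  0.34 -0.57]
```

View pics/w12.png

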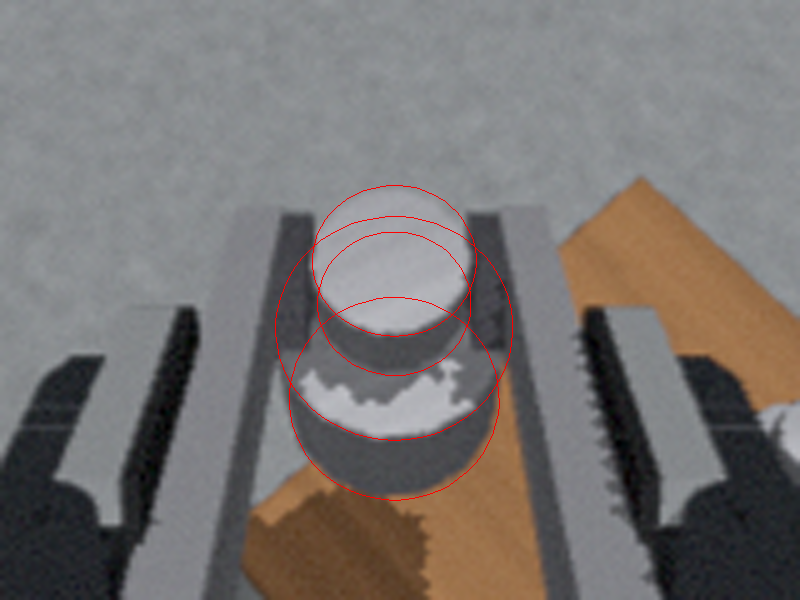

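View pics/s12.png

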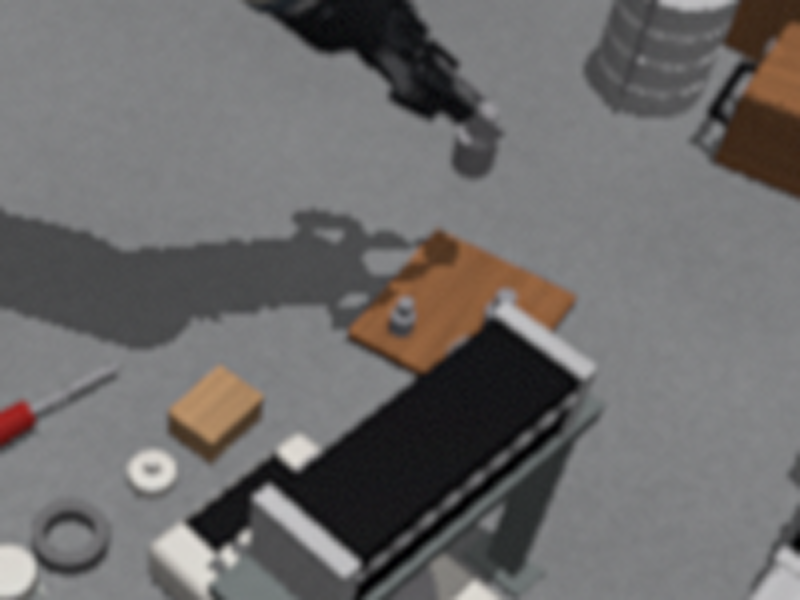

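```bash
python3 - <<'E'
from h import *
off=np.array([-.6,0,32]); T=tcp()
A=np.array([486.7,353.6,158.9]);B=np.array([522,24,150.]); qp=r.sense()["qpos"]
for i in range(1,13):
    u=i/12; u=u*u*(3-2*u); yaw=.899+(.1-.899)*u; Rt=toolR(yaw,45,-1); p=A+(B-A)*u-Rt@off; q,ok=ik(Rt,p)
    rv=np.rad2deg(R.from_matrix(T[:3,:3].T@Rt).as_rotvec()); sh=T[:3,:3].T@(p-T[:3,3])
    print(rv.round(1).tolist(),sh.round(1).tolist(),q.round(2),ok,((q-qp)/.1).round(1)); qp=q
E
```

```text
[-0.8, 0.0, 0.6] [-3.1, 4.1, -3.4] [ 0.42  0.17  2.32  1.81  0.33 -0.6 ] True [-0.  -0.1  0.1  0.3 -0.1 -0.2]
[-2.6, 0.0, 2.4] [-12.5, 15.8, -12.2] [ 0.4   0.16  2.34  1.86  0.32 -0.63] True [-0.2 -0.1  0.2  0.5 -0.1 -0.3]
[-5.3, 0.0, 5.0] [-26.6, 33.4, -25.3] [ 0.37  0.14  2.37  1.94  0.31 -0.68] True [-0.3 -0.2  0.3  0.8 -0.2 -0.5]
[-8.6, 0.0, 8.4] [-44.2, 55.5, -41.7] [ 0.33  0.12  2.4   2.03  0.29 -0.75] True [-0.4 -0.2  0.3  1.  -0.2 -0.7]
[-12.4, 0.0, 12.1] [-64.1, 80.7, -60.2] [ 0.28  0.1   2.43  2.14  0.27 -0.82] True [-0.5 -0.2  0.3  1.1 -0.2 -0.8]
[-16.4, 0.0, 16.1] [-85.0, 107.4, -79.7] [ 0.22  0.08  2.46  2.26  0.25 -0.91] True [-0.5 -0.2  0.3  1.2 -0.2 -0.8]
[-20.4, 0.1, 20.2] [-105.7, 134.2, -99.0] [ 0.17  0.07  2.48  2.38  0.24 -1.  ] True [-0.6 -0.1  0.2  1.2 -0.1 -0.9]
[-24.2, 0.1, 23.9] [-125.2, 159.6, -117.1] [ 0.11  0.06  2.49  2.5   0.23 -1.08] True [-0.5 -0.1  0.1  1.2 -0.1 -0.9]
[-27.5, 0.1, 27.3] [-142.3, 182.0, -132.9] [ 0.06  0.06  2.5   2.6   0.23 -1.16] True [-0.5 -0.   0.1  1.1 -0.1 -0.8]
[-30.2, 0.1, 29.9] [-155.8, 200.0, -145.5] [ 0.02  0.06  2.5   2.69  0.22 -1.23] True [-0.4  0.   0.   0.9 -0.  -0.7]
[-31.9, 0.1, 31.7] [-164.8, 212.0, -153.8] [-0.    0.06  2.5   2.75  0.22 -1.27] True [-0.3  0.  -0.   0.6 -0.  -0.5]
[-32.6, 0.1, 32.3] [-168.0, 216.3, -156.8] [-0.01  0.07  2.5   2.77  0.22 -1.29] True [-0.1  0.  -0.   0.2 -0.  -0.2]
```

>>> {"op": "play_rows", "data": {"moves": [[[-0.8,0,0.6],[-3.1,4.1,-3.4],0.42],[[-1.7,0,1.5],[-7.8,10,-7.8],0.42],[[-2.6,0,2.4],[-12.5,15.8,-12.2],0.42],[[-4,0,3.7],[-19.5,24.6,-18.7],0.42],[[-5.3,0,5],[-26.6,33.4,-25.3],0.42],[[-7,0,6.7],[-35.4,44.5,-33.5],0.42],[[-8.6,0,8.4],[-44.2,55.5,-41.7],0.42],[[-10.5,0,10.3],[-54,68,-51],0.42],[[-12.4,0,12.1],[-64.1,80.7,-60.2],0.42],[[-14.4,0,14.1],[-74.5,94,-70],0.42],[[-16.4,0,16.1],[-85,107.4,-79.7],0.42],[[-18.4,0,18.1],[-95.3,120.8,-89.3],0.42],[[-20.4,0,20.2],[-105.7,134.2,-99],0.42],[[-24.2,0,23.9],[-125.2,159.6,-117.1],0.42],[[-27.5,0,27.3],[-142.3,182,-132.9],0.42],[[-30.2,0,29.9],[-155.8,200,-145.5],0.42],[[-31.9,0,31.7],[-164.8,212,-153.8],0.42],[[-32.6,0,32.3],[-168,216.3,-156.8],0.42],[[-32.6,0,32.3],[-168,216.3,-156.8],0.42],[[-32.6,0,32.3],[-168,216.3,-156.8],0.42]]}}

```text
clock: 16.2
eef_pos: [499.5, 21.5, 172.9]
tcp_rot: [3.14, -0.784, 0.101]
contact_force: [-0.2, 1.0, -3.3]
opening: 0.456
```

```bash
python3 - <<'E'
from h import *
st=r.sense();T=tcp(st);j=T[:3,3]+T[:3,:3]@[-.6,0,32]; print("jc",j.round(1),st["opening"],st["contact_force"].round(1),st["qpos"].round(2))
f=r.grab_frame("wrist"); im=f["color"][:,:,::-1].copy()
a=np.linspace(0,2*np.pi,80); Mb=R.from_euler('z',-.14).as_matrix(); P0=np.array([617,26,0.])
def pl(P,c,cl=True): cv2.polylines(im,[proj(f,P,T).round().astype(int)],cl,c,1)
pl(np.c_[617+55*np.cos(a),26+55*np.sin(a),0*a+55],(0,0,255))
pl([P0+Mb@v for v in ([-125,75,44],[-125,-75,44],[0,-75,44],[0,75,44])],(0,255,0))
pl([P0+Mb@v for v in ([-10,130,180],[-10,-130,180])],(255,0,0),False)
pl([P0+Mb@v for v in ([-7,100,251],[-7,-100,251],[57,-100,251],[57,100,251])],(255,255,0))
for z,rad in ((52,10),(38,10),(30,16),(0,16)): pl(np.c_[j[0]+rad*np.cos(a),j[1]+rad*np.sin(a),0*a+j[2]-46.4+z],(0,255,255))
save(im,"w13.png",s=1.5)
t=r.grab_frame("top"); im=t["color"][:,:,::-1].copy(); P=None
def pt(P,c): cv2.polylines(im,[((proj(t,P)-[150,80]+.5)*5).astype(int)],True,c,1)
im=cv2.resize(im[80:200,150:310],None,fx=5,fy=5,interpolation=cv2.INTER_CUBIC)
pt(np.c_[617+55*np.cos(a),26+55*np.sin(a),0*a+55],(0,0,255))
pt([P0+Mb@v for v in ([-125,75,44],[-125,-75,44],[0,-75,44],[0,75,44])],(0,255,0))
pt([P0+Mb@v for v in ([-10,130,190],[-10,-130,190],[60,-130,190],[60,130,190])],(255,0,0))
save(im,"t13.png")
E
```

```text
jc [521.6  23.7 149.8] 0.4563064108800891 [-0.2  1.  -3.3] [-0.01  0.06  2.5   2.76  0.21 -1.28]
```

View pics/w13.png

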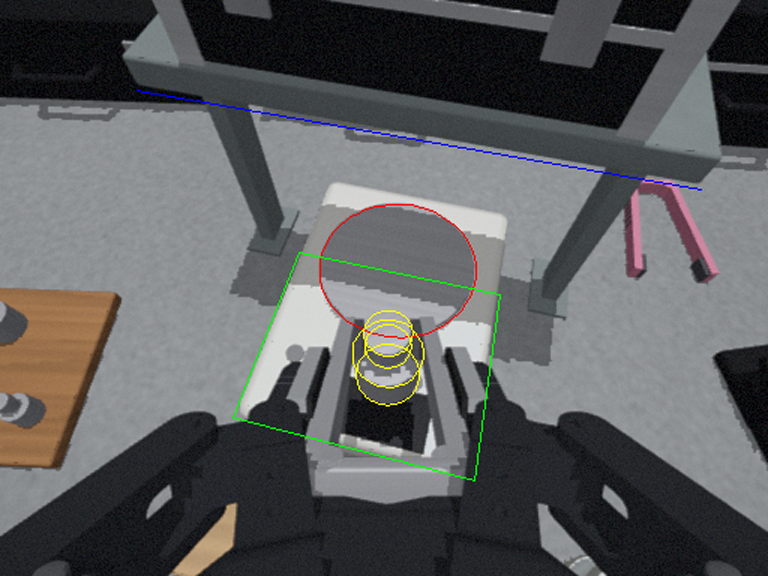

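View pics/t13.png

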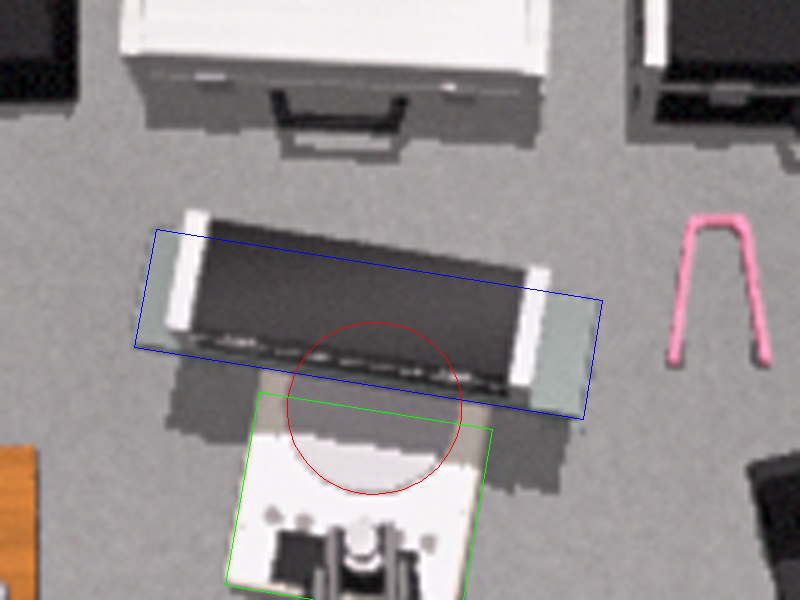

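```bash
python3 - <<'E'
from h import *
st=r.sense();T=tcp(st);f=r.grab_frame("wrist")
x0,y0,x1,y1=190,110,350,230;s=5
big=cv2.resize(f["color"][y0:y1,x0:x1,::-1],None,fx=s,fy=s,interpolation=cv2.INTER_CUBIC); big=cv2.convertScaleAbs(big,alpha=1.3,beta=0)
a=np.linspace(0,2*np.pi,80)
for (x,y),c in (((617,26),(0,0,255)),):
    u=(proj(f,np.c_[x+55*np.cos(a),y+55*np.sin(a),0*a+55],T)-[x0,y0]+.5)*s; cv2.polylines(big,[u.astype(int)],True,c,1)
save(big,"w14.png")
E
```

```text
(no output)
```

View pics/w14.png

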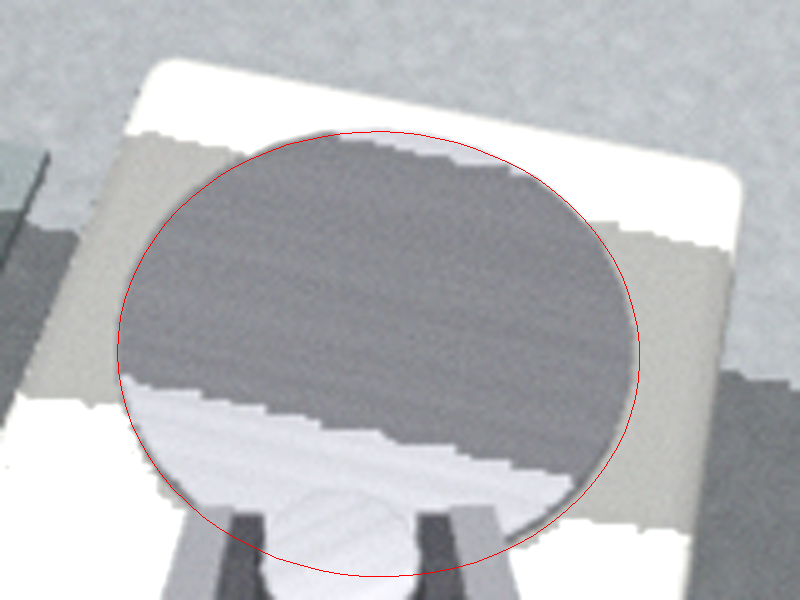

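```bash
python3 - <<'E'
from h import *
off=np.array([-.6,0,32]); Rt=toolR(.1,45,-1)
for z in (125,108,104,103,102,101.4,100):
    p=np.array([616.6,26,z])-Rt@off; print(z,ik(Rt,p)[0].round(2)); rel(Rt,p)
E
```

```text
125 [-0.    0.26  2.34  2.84  0.25 -1.35]
turn [0.03, 0.07, 0.08] shift [49.2, 7.7, 84.4] rows>= 2.0
108 [-0.    0.3   2.34  2.89  0.3  -1.41]
turn [0.03, 0.07, 0.08] shift [37.2, 7.7, 96.4] rows>= 2.1
104 [-0.    0.31  2.35  2.9   0.31 -1.42]
turn [0.03, 0.07, 0.08] shift [34.4, 7.7, 99.2] rows>= 2.1
103 [-0.    0.32  2.35  2.91  0.31 -1.42]
turn [0.03, 0.07, 0.08] shift [33.7, 7.7, 100.0] rows>= 2.1
102 [-0.    0.32  2.35  2.91  0.32 -1.42]
turn [0.03, 0.07, 0.08] shift [33.0, 7.7, 100.7] rows>= 2.1
101.4 [-0.    0.32  2.35  2.91  0.32 -1.42]
turn [0.03, 0.07, 0.08] shift [32.6, 7.7, 101.1] rows>= 2.1
100 [-0.    0.32  2.35  2.91  0.32 -1.42]
turn [0.03, 0.07, 0.08] shift [31.6, 7.7, 102.1] rows>= 2.1
```

>>> {"op": "play_rows", "data": {"moves": [[[0,0,0],[3,0.5,5],0.42],[[0,0,0],[9,1.4,15],0.42],[[0,0,0],[17,2.6,29],0.42],[[0,0,0],[25,3.9,43],0.42],[[0,0,0],[33,5.2,57],0.42],[[0,0,0],[40,6.3,69],0.42],[[0,0,0],[45,7,78],0.42],[[0,0,0],[48,7.5,82.5],0.42],[[0,0,0],[49,7.7,84.4],0.42],[[0,0,0],[47,7.7,87],0.42],[[0,0,0],[43,7.7,91],0.42],[[0,0,0],[39,7.7,94.5],0.42],[[0,0,0],[37,7.7,96.4],0.42],[[0,0,0],[35.5,7.7,98],0.42],[[0,0,0],[34.4,7.7,99.2],0.42],[[0,0,0],[34.4,7.7,99.2],0.42],[[0,0,0],[34.4,7.7,99.2],0.42]]}}

```text
clock: 18.05
eef_pos: [594.6, 23.7, 127.2]
tcp_rot: [3.14, -0.784, 0.102]
contact_force: [0.0, -0.1, -2.9]
opening: 0.456
```

```bash
python3 - <<'E'
from h import *
st=r.sense();T=tcp(st);j=T[:3,3]+T[:3,:3]@[-.6,0,32]; print("jc",j.round(1),st["opening"],st["contact_force"].round(1),st["qpos"].round(2))
st,T,f=overlay("w15.png",j[0],j[1],j[2]-46.4,(150,120,370,285),3.6)
s=r.grab_frame("scene"); save(s,"s15.png",(220,100,380,220),5)
E
```

```text
jc [616.6  25.9 104.1] 0.456182473689655 [ 0.  -0.1 -2.9] [-0.    0.31  2.34  2.9   0.31 -1.41]
```

View pics/w15.png

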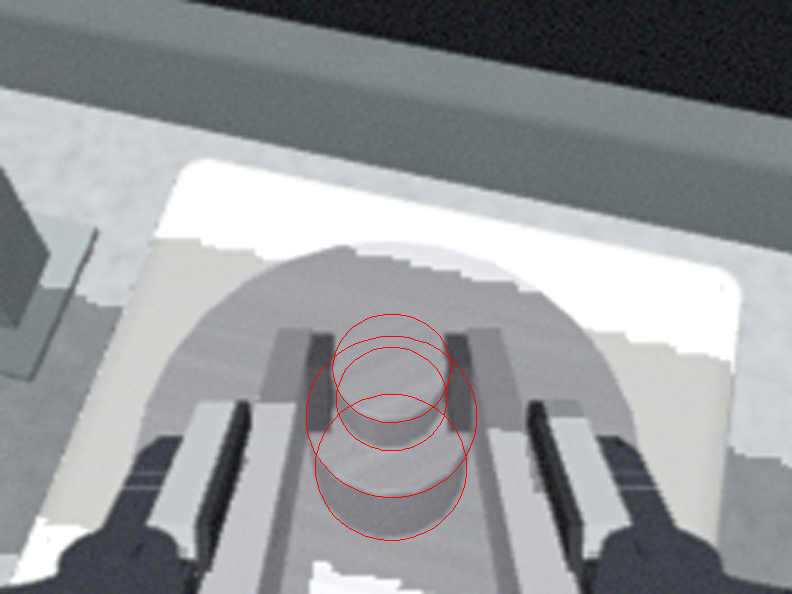

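View pics/s15.png

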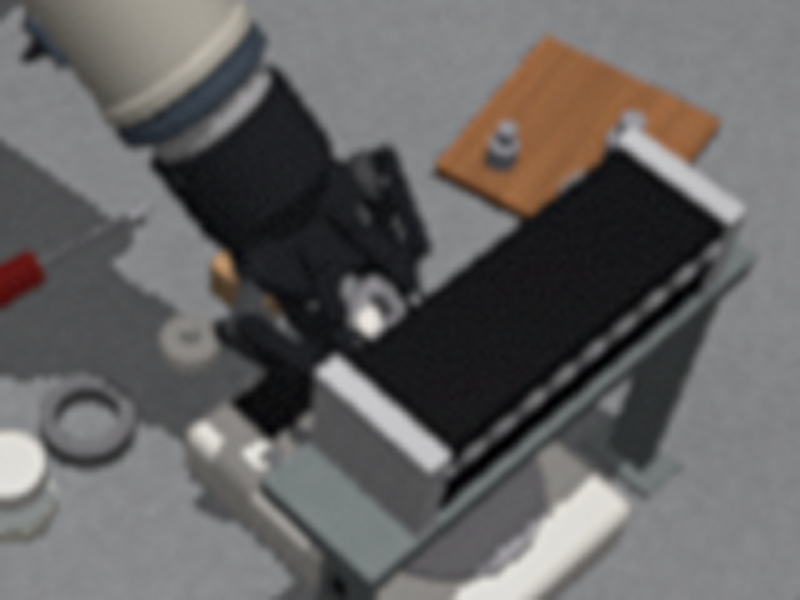

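>>> {"op": "play_rows", "data": {"moves": [[[0,0,0],[-0.35,0,0.35],0.42],[[0,0,0],[-0.7,0,0.7],0.42],[[0,0,0],[-1.1,0,1.1],0.42],[[0,0,0],[-1.1,0,1.1],0.42]]}}

```text
clock: 18.55
eef_pos: [594.5, 23.7, 125.6]
tcp_rot: [3.14, -0.784, 0.102]
contact_force: [-0.0, 0.2, -2.9]
opening: 0.459
```

>>> {"op": "play_rows", "data": {"moves": [[[0,0,0],[-0.35,0,0.35],0.42],[[0,0,0],[-0.7,0,0.7],0.42],[[0,0,0],[-0.7,0,0.7],0.42]]}}

```text
clock: 18.85
eef_pos: [594.8, 23.7, 124.9]
tcp_rot: [3.14, -0.785, 0.102]
contact_force: [-0.7, 0.6, -1.2]
opening: 0.455
```

```bash
python3 - <<'E'
from h import *
st=r.sense();T=tcp(st);j=T[:3,3]+T[:3,:3]@[-.6,0,32]; print("jc",j.round(1),st["contact_force"].round(1))
E
```

```text
jc [616.9  25.9 101.8] [-0.7  0.6 -1.2]
```

>>> {"op": "play_rows", "data": {"moves": [[[0,0,0],[-0.3,0,0.3],0.42],[[0,0,0],[-0.5,0,0.5],0.42],[[0,0,0],[-0.5,0,0.5],0.42]]}}

```text
clock: 19.15
eef_pos: [595.3, 23.8, 124.8]
tcp_rot: [3.14, -0.787, 0.102]
contact_force: [-3.0, -0.2, 5.2]
opening: 0.46
```

>>> {"op": "play_rows", "data": {"moves": [[[0,0,0],[0.2,0,-0.2],0.455],[[0,0,0],[0.2,0,-0.2],0.47],[[0,0,0],[0.2,0,-0.2],0.48],[[0,0,0],[0.2,0,-0.2],0.5],[[0,0,0],[0.2,0,-0.2],0.52],[[0,0,0],[0.2,0,-0.2],0.54],[[0,0,0],[0.2,0,-0.2],0.54],[[0,0,0],[0.2,0,-0.2],0.54]]}}

```text
clock: 19.95
eef_pos: [595.3, 23.8, 125.0]
tcp_rot: [3.14, -0.787, 0.102]
contact_force: [0.3, 0.8, -0.7]
opening: 0.536
```

```bash
python3 - <<'E'
from h import *
st=r.sense();T=tcp(st);j=T[:3,3]+T[:3,:3]@[-.6,0,32]; print("jc",j.round(1),st["opening"],st["contact_force"].round(1))
st,T,f=overlay("w16.png",616.8,26,55,(150,120,370,285),3.6)
E
```

```text
jc [617.4  26.  102. ] 0.5361580557906745 [ 0.3  0.8 -0.7]
```

View pics/w16.png

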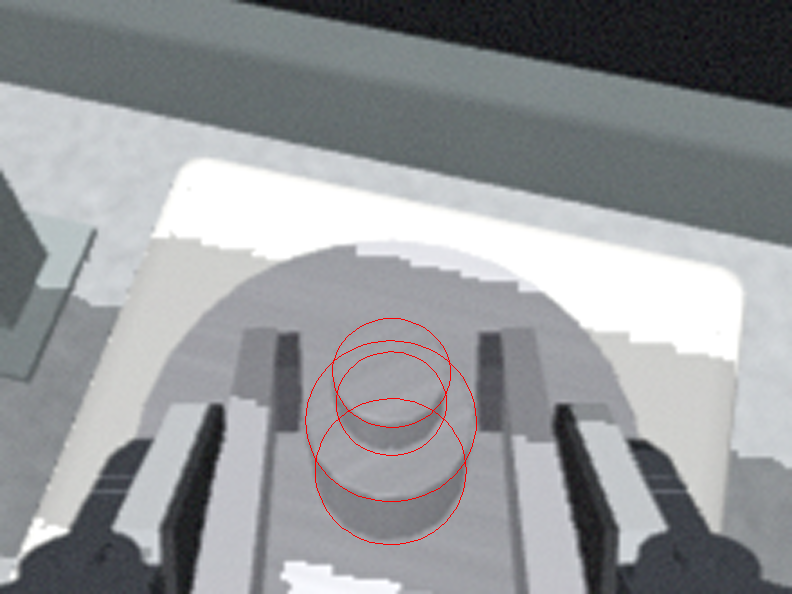

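>>> {"op": "play_rows", "data": {"moves": [[[0,0,0],[0,0,-3],0.54],[[0,0,0],[0,0,-8],0.54],[[0,0,0],[0,0,-15],0.54],[[0,0,0],[0,0,-25],0.54],[[0,0,0],[0,0,-38],0.54],[[0,0,0],[0,0,-55],0.54],[[0,0,0],[0,0,-75],0.54],[[0,0,0],[0,0,-92],0.54],[[0,0,0],[0,0,-100],0.54],[[0,0,0],[0,0,-100],0.54]]}}

```text
clock: 21.0
eef_pos: [524.2, 16.5, 197.2]
tcp_rot: [3.138, -0.789, 0.103]
contact_force: [0.2, 0.1, -1.0]
opening: 0.538
```

```bash
python3 - <<'E'
from h import *
st=r.sense();T=tcp(st);j=T[:3,3]+T[:3,:3]@[-.6,0,32]; print("jc",j.round(1),st["opening"],st["contact_force"].round(1),st["qpos"].round(2))
st,T,f=overlay("w17.png",616.8,26,55,(150,90,370,255),3.6)
off=np.array([-.6,0,32]); J=np.array([566.5,-268.5,40.])
for yaw,t,jc in ((.1,45,[530,-30,175]),(.17,40,[520,-140,170]),(.237,35,J+110*np.array([-.574*.972,-.574*.235,.819])),):
    Rt=toolR(yaw,t,-1); p=np.array(jc)-Rt@off; print(jc,p.round(0),*ik(Rt,p)); rel(Rt,p)
E
```

```text
jc [546.4  18.7 174.2] 0.5384094291483589 [ 0.2  0.1 -1. ] [-0.03  0.04  2.43  2.45  0.14 -0.98]
[530, -30, 175] [508. -32. 198.] [-0.21082271  0.01509043  2.45009933  1.93465726  0.23353056 -0.59646515] True
turn [0.06, -0.19, 0.11] shift [-14.3, 46.9, -16.1] rows>= 1.0
[520, -140, 170] [ 500. -143.  195.] [-0.57207902  0.07757371  2.31989214  1.19714882  0.48544789 -0.19507948] True
turn [2.78, -5.18, -2.85] shift [-30.0, 156.8, -27.1] rows>= 3.2
[ 505.12792 -283.3379   130.09   ] [ 488. -288.  157.] [-0.84752841  0.27609136  2.12135348  0.95651687  0.6694168  -0.26523522] True
turn [5.13, -10.17, -5.91] shift [-76.2, 298.8, -19.0] rows>= 6.2
```

View pics/w17.png

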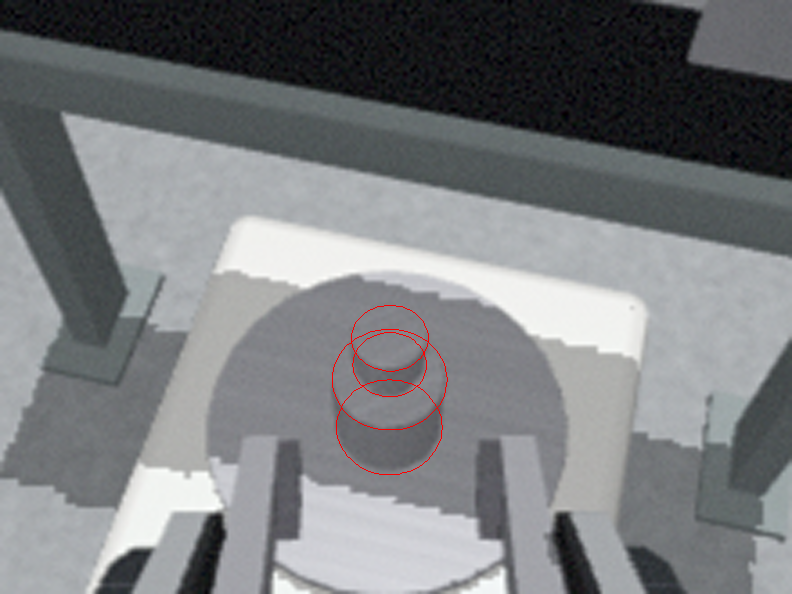

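>>> {"op": "play_rows", "data": {"moves": [[[0,0,0],[-7,20,-8],0.54],[[0,0,0],[-14,47,-16],0.54],[[0.7,-1.3,-0.7],[-18,75,-19],0.54],[[1.4,-2.6,-1.4],[-22,102,-22],0.54],[[2.1,-3.9,-2.1],[-26,129,-24.5],0.54],[[2.8,-5.2,-2.8],[-30,157,-27],0.54],[[3.3,-6.2,-3.5],[-39,187,-25.5],0.54],[[3.8,-7.3,-4.1],[-49,216,-24],0.54],[[4.3,-8.3,-4.8],[-58,245,-22],0.54],[[4.8,-9.3,-5.4],[-67,272,-20.5],0.54],[[5.1,-10,-5.8],[-74,292,-19.3],0.54],[[5.1,-10.2,-5.9],[-76,299,-19],0.54],[[5.1,-10.2,-5.9],[-76,299,-19],0.54],[[5.1,-10.2,-5.9],[-76,299,-19],0.54]]}}

```text
clock: 22.45
eef_pos: [487.9, -286.5, 156.6]
tcp_rot: [-3.14, -0.611, 0.236]
contact_force: [-0.3, 0.3, -1.0]
opening: 0.54
```

```bash
python3 - <<'E'
from h import *
st=r.sense();T=tcp(st);j=T[:3,3]+T[:3,:3]@[-.6,0,32]; print("jc",j.round(1),st["opening"],st["contact_force"].round(1),st["qpos"].round(2))
f=r.grab_frame("wrist"); im=f["color"][:,:,::-1].copy()
O=np.array([566.5,-268.5,0.]);Mz=R.from_euler('z',.236).as_matrix()
c=[O+Mz@[-30+a,b,6] for a,b in((65,45),(65,-45),(-65,-45),(-65,45))]
x0,y0=180,130; im=cv2.resize(im[y0:290,x0:340],None,fx=5,fy=5,interpolation=cv2.INTER_CUBIC)
cv2.polylines(im,[((proj(f,c,T)-[x0,y0]+.5)*5).astype(int)],True,(0,0,255),1)
save(im[:600],"w18.png")
off=np.array([-.6,0,32]); J=np.array([566.5,-268.5,40.])
Rt=toolR(.237,35,-1)
for b in (110,60,20,4,0): print(b); rel(Rt,J-b*Rt[:,2]-Rt@off)
E
```

```text
jc [ 505.2 -282.3  130. ] 0.5395504360479312 [-0.3  0.3 -1. ] [-0.85  0.28  2.12  0.96  0.67 -0.26]
110
turn [-0.04, 0.01, -0.01] shift [-0.3, 1.1, -0.1] rows>= 0.0
60
turn [-0.04, 0.01, -0.01] shift [-0.3, 1.1, 49.9] rows>= 1.0
20
turn [-0.04, 0.01, -0.01] shift [-0.3, 1.2, 89.9] rows>= 1.8
4
turn [-0.04, 0.01, -0.01] shift [-0.3, 1.2, 105.9] rows>= 2.1
0
turn [-0.04, 0.01, -0.01] shift [-0.3, 1.2, 109.9] rows>= 2.2
```

View pics/w18.png

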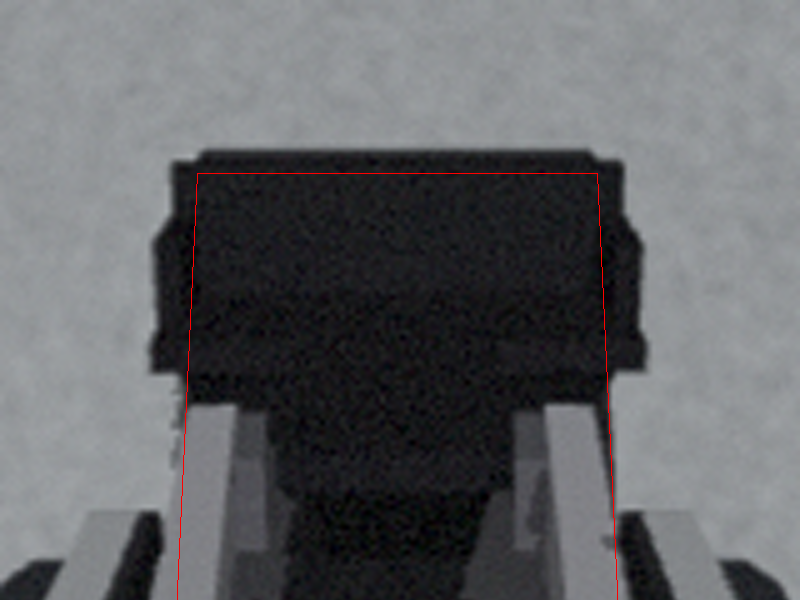

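>>> {"op": "play_rows", "data": {"moves": [[[0,0,0],[0.5,1.1,15],0.54],[[0,0,0],[0.5,1.1,40],0.54],[[0,0,0],[0.5,1.1,62],0.54],[[0,0,0],[0.5,1.1,80],0.54],[[0,0,0],[0.5,1.1,92],0.54],[[0,0,0],[0.5,1.1,100],0.54],[[0,0,0],[0.5,1.1,105],0.54],[[0,0,0],[0.5,1.1,107],0.54],[[0,0,0],[0.5,1.1,107],0.54]]}}

```text
clock: 23.4
eef_pos: [548.2, -272.7, 69.6]
tcp_rot: [-3.141, -0.611, 0.237]
contact_force: [0.2, 0.1, -1.5]
opening: 0.54
```

```bash
python3 - <<'E'
from h import *
st=r.sense();T=tcp(st);j=T[:3,3]+T[:3,:3]@[-.6,0,32]; print("jc",j.round(1),st["opening"],st["contact_force"].round(1),st["qpos"].round(2))
f=r.grab_frame("wrist");save(f,"w19.png",s=1.5)
E
```

```text
jc [ 565.5 -268.5   43.1] 0.5400111006229473 [ 0.2  0.1 -1.5] [-0.73  0.48  2.09  1.23  0.53 -0.48]
```

View pics/w19.png

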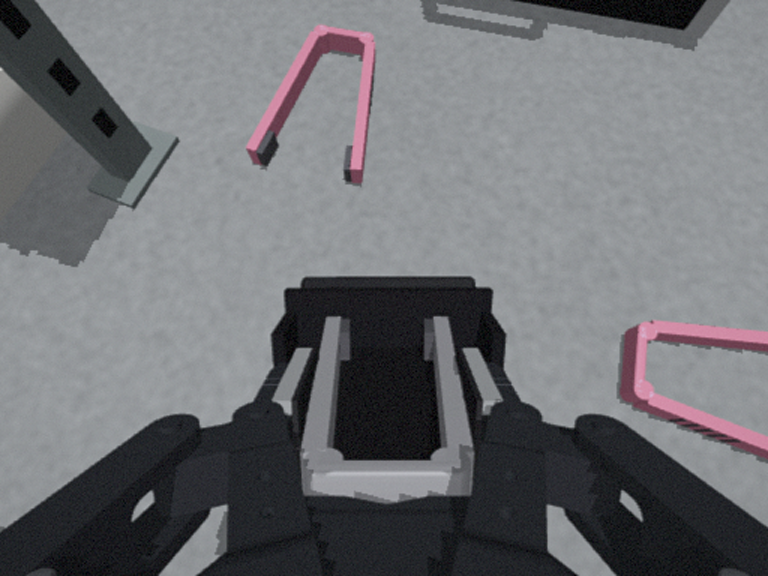

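>>> {"op": "play_rows", "data": {"moves": [[[0,0,0],[0,0,1.5],0.54],[[0,0,0],[0,0,1.5],0.54],[[0,0,0],[0,0,1.5],0.56],[[0,0,0],[0,0,1.5],0.58],[[0,0,0],[0,0,1.5],0.62],[[0,0,0],[0,0,1.5],0.75],[[0,0,0],[0,0,1.5],0.9],[[0,0,0],[0,0,1.5],1],[[0,0,0],[0,0,1.5],1],[[0,0,0],[0,0,1.5],1]]}}

```text
clock: 24.45
eef_pos: [549.0, -272.7, 68.6]
tcp_rot: [-3.141, -0.611, 0.237]
contact_force: [-0.2, 0.0, 1.0]
opening: 1.004
```

```bash
python3 - <<'E'
from h import *
st=r.sense(); print(st["opening"],st["contact_force"].round(1))
f=r.grab_frame("wrist");save(f,"w20.png",s=1.5)
E
```

```text
1.00422879834001 [-0.2  0.   1. ]
```

View pics/w20.png

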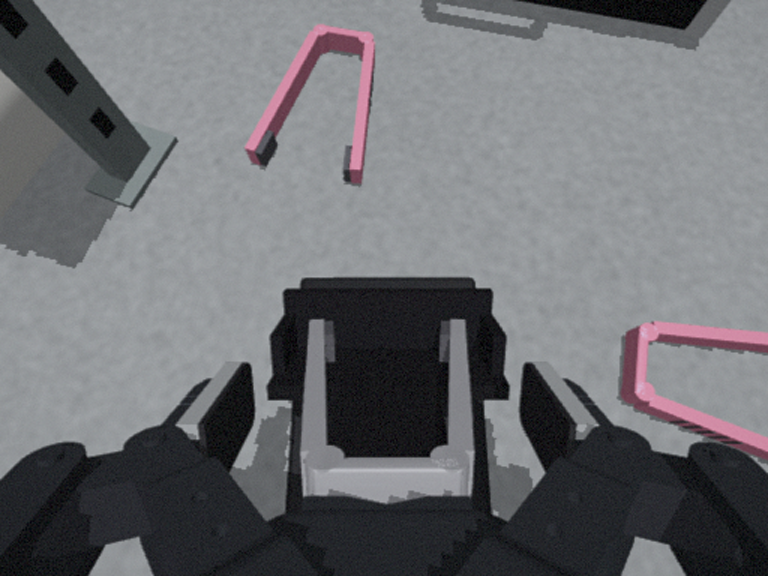

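>>> {"op": "play_rows", "data": {"moves": [[[0,0,0],[0,0,-8],1],[[0,0,0],[0,0,-25],1],[[0,0,0],[0,0,-50],1],[[0,0,0],[0,0,-80],1],[[0,0,0],[0,0,-110],1],[[0,0,0],[0,0,-117],1],[[0,0,0],[0,0,-117],1],[[0,0,0],[0,0,-117],1]]}}

```text
clock: 25.3
eef_pos: [483.8, -288.4, 163.9]
tcp_rot: [-3.141, -0.611, 0.237]
contact_force: [-0.3, -0.0, -0.7]
opening: 0.998
```

```bash
python3 - <<'E'
from h import *
st=r.sense(); T=tcp(st); f=r.grab_frame("wrist"); print(st["eef_pos"].round(1))
big=cv2.resize(f["color"][150:250,190:320,::-1],None,fx=6,fy=6,interpolation=cv2.INTER_CUBIC)
big=cv2.convertScaleAbs(big,alpha=1.8,beta=20)
M=toolR(.236,35,-1); L=np.c_[M[:,0],-M[:,1],-M[:,2]]; o=np.array([566.5,-268.5,40.])
for sx in(7,-7):
    for a,b in (([sx,-18,92],[sx,18,92]),([sx,24,-8],[sx,24,8]),([sx,-24,-8],[sx,-24,8])):
      u=(proj(f,[o+L@np.array(a,float),o+L@np.array(b,float)],T)-[190,150]+.5)*6
      cv2.line(big,tuple(int(v) for v in u[0]),tuple(int(v) for v in u[1]),(0,0,255),1)
save(big,"w21.png")
s=r.grab_frame("scene"); save(s,"s21.png",(170,80,390,300),2.7)
t=r.grab_frame("top"); save(t,"t21.png",(90,110,360,250),2.9)
E
```

```text
[ 483.8 -288.4  163.9]
```

View pics/w21.png

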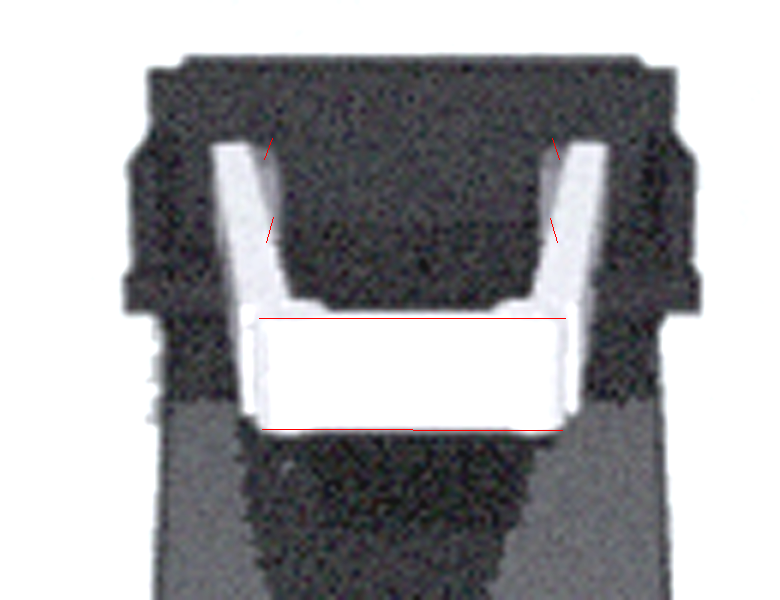

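View pics/s21.png

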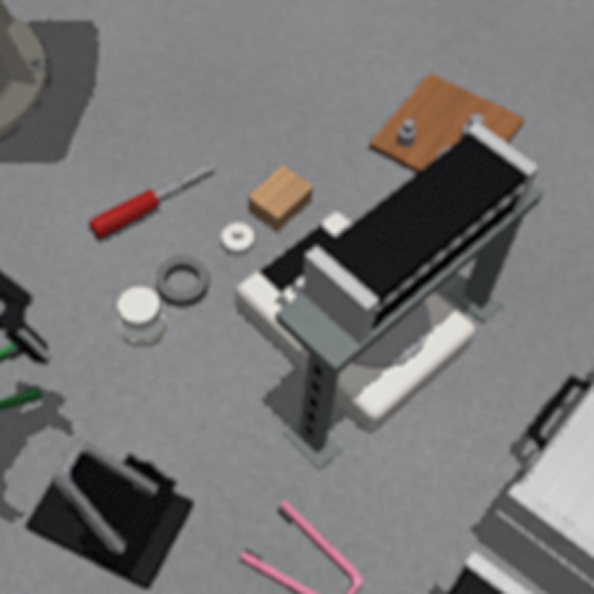

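View pics/t21.png

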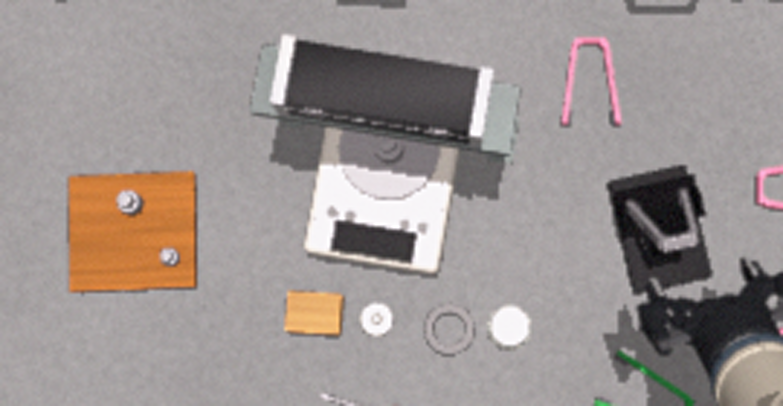

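The wrist picture shows the tongs seated as at the start, with the bar at rows 202–222 of the wrist frame. The top view shows the weight on the pan at about (390,150) in the crop, and the other things where they were. I'm handing in.

```bash
python3 -c "
from rig import r
print(r.sign_off()); print(r.sense()['clock'])"
```

```text
the job is handed in; nothing more can be done
None
the job is handed in; nothing more can be done
```

The tallest weight stands upright in the middle of the balance pan, and the tongs are back in their rest. I handed the job in at about 25.5 s of the 72 s allowed; the sign-off gave no verdict.

- **Tongs out:** I gripped them at the ribs, about 45 mm wide, and drew them out along their 35° slope.
- **Change of plan:** my first approach to the weight ran joint 5 to its 0 rad limit. I backed off and came in again tilted 45°, and used the same tilt at the pan.
- **Pick and place:** I squeezed the knob, lifted the weight about 100 mm and carried it under the shelf. I lowered it until the tool felt about 8 N of contact, well under the 30 N limit, then let the tongs spring open. No finger came near the weight.
- **Tongs back:** I let go of them about 2 mm above the ledge, and they slid down into the rest.

**Last checks:**
- **Weight:** after I backed the tongs away, the wrist picture showed it upright, within about 1–2 mm of the pan centre I had measured.
- **Tongs:** they appear seated as at the start, within about 1 mm in the wrist view, with the gripper about 115 mm clear of them.
- **Other things:** the top and scene views showed the two smaller weights, cassette, box, jar and tape where they were. I judged this by eye, not by measurement.

No check failed or disagreed, apart from calibration differences of 1–3 mm between the first top-view estimates and the wrist camera, which I corrected before each grasp.

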